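Put the square and the caliper away in the sloping foam insert

TASK

Put the engineer's square and the caliper away in the sloping foam insert: press each one fully home, flat on the floor of the cutout of its shape, and let go. The square's blade lies over the caliper, so the square goes first. Leave the other things on the bench where they are.

Things in the scene. Friction and masses are not known exactly. Their poses are not given: they have to be found in the camera images.
- square: engineer's square lying flat, L-shaped, about 0.28 kg, balanced near x 2, y 5 mm. Origin: centre of the underside of its dark steel stock, a bar 90 mm along x, 24 mm wide along y, 27 mm high. A thin bright blade sticks out sideways along +y from the +x end of the stock.
- square_grip (a point): on top of the square's stock, at x -14, y 0, z 27 mm in the square's frame: a good place to grip the stock across its 24 mm. The stock is bare on both sides from x -45 to 15 mm.
- square_blade (a point): middle of the blade's free end, top face. Blade in the square's frame: x 17 to 45 mm, y 12 to 112 mm, z 9 to 12 mm. At the start it passes 3 mm above the caliper's beam, so the caliper cannot be lifted before the square.
- caliper: slide caliper lying flat, bright steel, about 0.22 kg. Origin: centre of the underside of its beam, 150 mm along x, 18 mm wide along y, 6 mm high. Closed jaws, 6 mm high: x -75 to -45 mm, y -9 to -50 mm. Head (slider block): x -40 to 10 mm, y -15 to 15 mm, z 0 to 28 mm.
- caliper_grip (a point): centre of the top of the caliper's head (round dial face), at x -15, y 0, z 28 mm in the caliper's frame, near its balance point. Grip the head across its 30 mm width (y).
- foam: dark foam insert in a wooden frame on a fixed small wooden chest, sloping 24 degrees, low edge towards the robot. Origin: centre of its face, 200 mm above the bench. x points up the slope, y across it, z square out of the face. Face 190 (x) x 220 (y) mm, frame 8 mm wide, level with it. Two cutouts, 12 mm deep, flat floors, each its tool's outline with 2.5 mm to spare all round.
- square_seat (a point): where the square's origin lies when home: on the floor of the L-shaped cutout, x -70, y 50, z -12 mm in the foam's frame; has the foam's axes. At home the square's z is along the foam's z, its x along the foam's -y, its blade (y) along the foam's +x, up the slope. The stock then stands 15 mm out of the face; the blade is level with it.
- caliper_seat (a point): where the caliper's origin lies when home: on the floor of its cutout, x 0, y -48, z -12 mm in the foam's frame; has the foam's axes. At home the caliper's axes are parallel to the foam's: jaws at the low end, pointing to the foam's -y. The head then stands 16 mm out of the face; the beam lies 6 mm below it.
- square_lips (a point): level with the face, between two springy foam lips, 22 mm long, in the walls beside the stock, x -14 mm from its middle. They nip the stock 1.5 mm a side. Let go in the mouth, the tool stays 5 to 10 mm short of home: it must be pressed past the lips with about 3 to 10 N, then they hold it.
- caliper_lips (a point): the same pair of springy foam lips beside the middle of the caliper's head (level with the face); the head must be pressed past them in the same way, with about 3 to 10 N.
- loupe (a point): centre of the top of a round black loupe, 42 mm across, 10 mm proud of the foam, already put away and fixed there.
- spray: small spray bottle standing on the bench, 54 mm across, 158 mm tall. Origin: under its middle. Not part of the job.
- pliers: short pliers with black handles lying flat beside the caliper, 130 x 45 mm, 14 mm high. Origin: under its middle. Not part of the job.
- spool: small wooden spool of copper wire standing near the tip of the caliper's jaws, 38 mm across, 26 mm high. Origin: under its middle. Not part of the job.
- hammer: hammer lying on the bench at the left, pointing away from the robot, 220 mm long, head up to about 100 mm wide. Origin: underside, on its long axis. Not part of the job.
- jar: glass jar with steel cap, 68 mm across, 100 mm tall, at the back of the bench. Origin: under its middle. Not part of the job.
- torch: dark hand torch standing on its foot, 60 mm foot, about 150 mm tall, at the back of the bench. Origin: under its middle. Not part of the job.
- tape: roll of tape lying flat, 90 mm across, 24 mm high, at the back of the bench. Origin: under its middle. Not part of the job.
There are look-alikes about, which are no part of the job. Leave any yellow look-alike of the square alone.

How it is judged:
By the outcome, as a careful person would: the job done as asked, in the order asked, and still so for the second after the job is handed in, with the robot touching nothing.
It also fails if it takes over 61 s, if anything falls off the work surface, if the arm or the gripper's body presses on something with over 40 N, if the wrist force passes 120 N, or if a joint passes its speed limit or range.

ROBOT

A 6-joint arm with a two-finger parallel gripper is mounted at the origin on the work surface. World frame = base frame: x ahead of the robot, y to its left, z up, the work surface at z = 0. Lengths are in m, angles in rad, forces in N, time in s.
With the tool pointing down it reaches from about 0.375 to 0.9 m from the base axis. Payload 3.1 kg.
Tool frame: the origin (TCP) lies between the finger pads; the fingertips stand 25 mm ahead of it and the grasp point (between the pads) lies 6 mm ahead of it; x points along the fingers, y is the direction in which the jaws open and shut, and the axes are right-handed (so a half turn about x gives the same grasp; the last joint's range is limited). The gripper opens to 85 mm and grips with 20 to 120 N. Pads are 22 mm wide; open, the fingers measure 114 mm over their backs; the gripper's body (76 mm by 85 mm) begins 54 mm behind the grasp point. The pads swing forward as they close: fully open they stand 13 mm farther back than shut.
Start: joints at [-1.363, 0.527, 1.433, -0, 1.181, -0.178], TCP at [0.235, -0.579, 0.256] pointing down, gripper open.
Joint ranges: [-3.08, 3.08], [-0.75, 2.2], [0.22, 2.44], [-1.43, 4.57], [0, 2.65], [-2.85, 2.85]. Speed limits (rad/s): [2.79, 2.79, 3.14, 3.14, 3.14, 3.14].

INTERFACE

Orientations are given as a unit quaternion [x, y, z, w].
In Python, from station import manip, viewer, workorder gives the robot as it stands.
- The arm moves only by the shell command python3 -m crank 'ROWS' [FORCE]. ROWS is JSON, one flat list of numbers, 5 for each row, row after row: the opening, from 0 (shut) to 1 (fully open), then the shift along the world's x, y, z in mm, then the turn about the world's z in rad. A call has 1 to 10 rows; each row is the pose to reach, as a shift and turn from the pose commanded when the call began; what a row does not reach only later rows make up. A row lasts 1/8 s, in which the tool goes at most 62.5 mm and 10.7 degrees, less where a joint would pass 70% of its speed; a pose out of reach is approached as far as the arm can. A call with a gripper value outside its range is refused whole. The fingers move at their own pace and stop on an object; FORCE is the grip in N (left out, the last holds). Time passes only in rows, so rows that repeat a pose let the fingers close. It gives the time, the measured TCP pose, the force and the opening at its end, in the units of the state.
- manip.sense(): the state, without advancing time (a new reading comes with each control period).
- viewer.snapshot(name): name is "scene" or "side" or "wrist"; returns a dict with "img" (420x560x3 uint8, red, green, blue), "range_z" (420x560 float32, m along the optical axis (not along the pixel's ray), 0 where there is no reading), "fx", "fy", "cx", "cy" (pixels), "origin" and "attitude" of the camera in the world. Camera axes: x right, y down, z forward; pixel columns grow to the right and rows downward; lengths in m; the calibration is good to about 2 mm. A picture is of the moment at which its call begins.
- workorder.sign_off(): hands the job in, once; it reports no verdict.
The state is a dict: "t": time; "q": joint angles; "qd": joint speeds; "tau": joint torques, N m; "tcp_pos": TCP position; "tool_rot": TCP orientation; "force": force on the tool from outside, world axes, zero at the start; "ft_torque": the same for the moment, N m; "finger_gap": opening from 0.0 (shut) to 1.0 (fully open).
Only numpy, scipy, OpenCV 4.12 (cv2) and the standard library are available. Lean on these libraries where they do the work, as an engineer would, in place of code of your own. Each camera call takes 0.05 s, during which the arm holds its last target.

## Working session

There is one attempt and no reset: what is moved stays moved. The work goes in short steps, Python scripts to look and compute and a shell command to move; the robot and the scene stay as the last step left them, time stands still between calls to the robot, and variables do not carry over. Pictures are saved under pics/ and viewed, and the job is handed in when it is done.

```bash
ls; mkdir -p pics
cat > h.py <<'E'
import numpy as np, cv2
from scipy.spatial.transform import Rotation as R
from station import manip, viewer, workorder
def snap(n,save=None):
    s=viewer.snapshot(n); 
    if save: cv2.imwrite('pics/'+save+'.png',s['img'][:,:,::-1])
    np.savez('/tmp/%s.npz'%(save or n),**s)
    return s
def load(f): return dict(np.load('/tmp/%s.npz'%f))
def rot(s):
    a=np.array(s['attitude'],float)
    return a if a.shape==(3,3) else R.from_quat(a).as_matrix()
def ray(s,u,v):
    d=np.array([(u-s['cx'])/s['fx'],(v-s['cy'])/s['fy'],1.0]); return np.array(s['origin']),rot(s)@d
def onz(s,u,v,z):
    o,d=ray(s,u,v); return o+d*(z-o[2])/d[2]
def onplane(s,u,v,p,n):
    o,d=ray(s,u,v); return o+d*(np.dot(p-o,n)/np.dot(d,n))
def cloud(s):
    H,W=s['range_z'].shape; u,v=np.meshgrid(np.arange(W),np.arange(H)); z=s['range_z']
    P=np.stack([(u-s['cx'])/s['fx']*z,(v-s['cy'])/s['fy']*z,z],-1)
    return P@rot(s).T+np.array(s['origin'])
def proj(s,p):
    c=rot(s).T@(np.array(p)-np.array(s['origin'])); return c[0]/c[2]*s['fx']+s['cx'],c[1]/c[2]*s['fy']+s['cy']
E
python3 - <<'E'
from h import *
for n in('scene','side','wrist'):
    s=snap(n,n+'0'); print(n,s['fx'],s['fy'],s['cx'],s['cy'],s['origin'],s['attitude'])
print(manip.sense())
E
```

```text
pics
scene 483.4104844156544 483.4104844156544 281.43330733296375 209.86026253355544 [1.34699063 0.51161338 0.91431271] [ 0.46470192  0.77402628 -0.37115935 -0.21720079]
side 475.17261427836814 475.17261427836814 281.52863672939185 213.20045141714368 [0.41994192 0.90286799 0.85397822] [-0.06340093  0.90452159 -0.42032822  0.03384079]
wrist 349.00957083412766 349.00957083412766 280.256797955095 209.2698198122405 [ 0.3125693  -0.54792424  0.37395809] [ 0.81840756 -0.55069742 -0.09233414  0.13570491]
{'t': 0.15, 'q': array([-1.36349781e+00,  5.28227463e-01,  1.43360447e+00, -1.46485242e-05,
        1.18142782e+00, -1.78514204e-01]), 'qd': array([ 9.03631684e-04, -2.67430273e-03, -2.30174087e-03,  9.34563266e-04,
        2.11085389e-04, -9.84514044e-05]), 'tau': array([ 7.43769897e-05, -4.42744911e+01, -1.78275722e+01, -1.85465583e-04,
        5.55150473e-03, -1.35336307e-05]), 'tcp_pos': array([ 0.23510368, -0.5785426 ,  0.25557498]), 'tool_rot': array([-0.69397691, -0.13615213,  0.69400345, -0.13497357]), 'force': array([-0.41552545, -1.13775748, -0.08549656]), 'ft_torque': array([-0.01744384,  0.0150832 , -0.04459102]), 'finger_gap': 0.9981184151236642}
```

View pics/scene0.png

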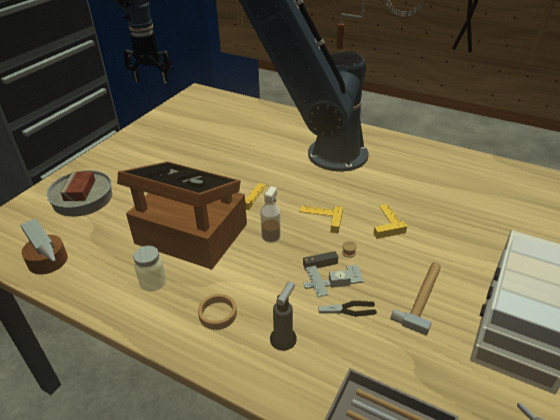

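View pics/side0.png

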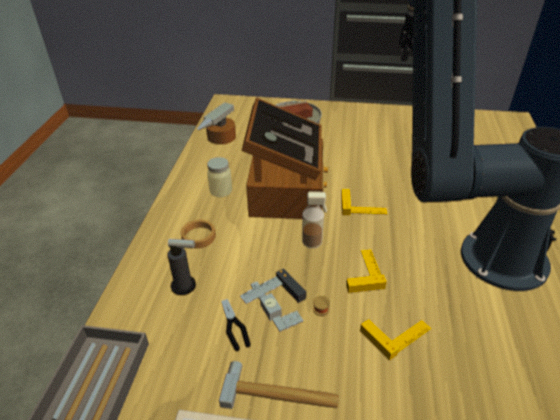

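View pics/wrist0.png

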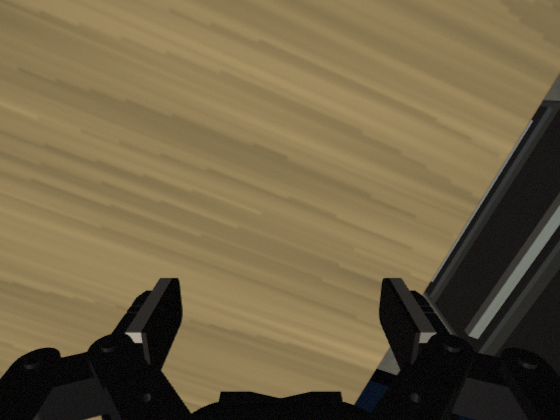

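The black square stock is at scene (320,260) and side (291,285). The caliper lies under the blade, and the foam chest is at scene (180,200). Next I enlarge these areas.

Run:
```python
from h import *
def crop(f,x0,y0,w,h,k,o):
    i=cv2.imread('pics/%s.png'%f)[y0:y0+h,x0:x0+w]; cv2.imwrite('pics/%s.png'%o,cv2.resize(i,None,fx=k,fy=k,interpolation=cv2.INTER_CUBIC))
crop('scene0',110,150,150,110,5,'c1'); crop('side0',235,90,100,100,6,'c2')
crop('scene0',280,225,110,90,6,'c3'); crop('side0',215,255,130,95,6,'c4')
```

```text
(no output)
```

View pics/c1.png

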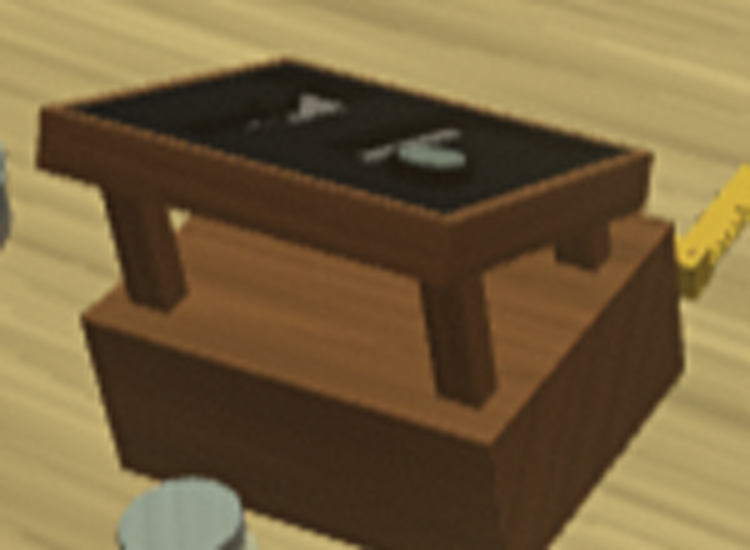

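View pics/c2.png

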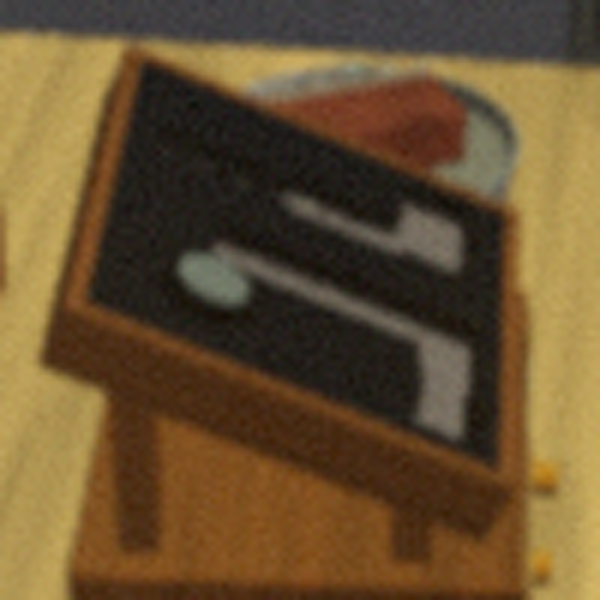

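View pics/c3.png

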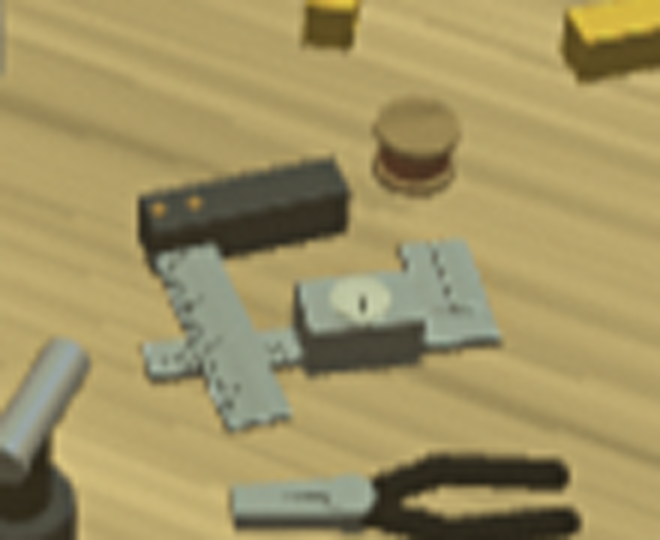

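View pics/c4.png

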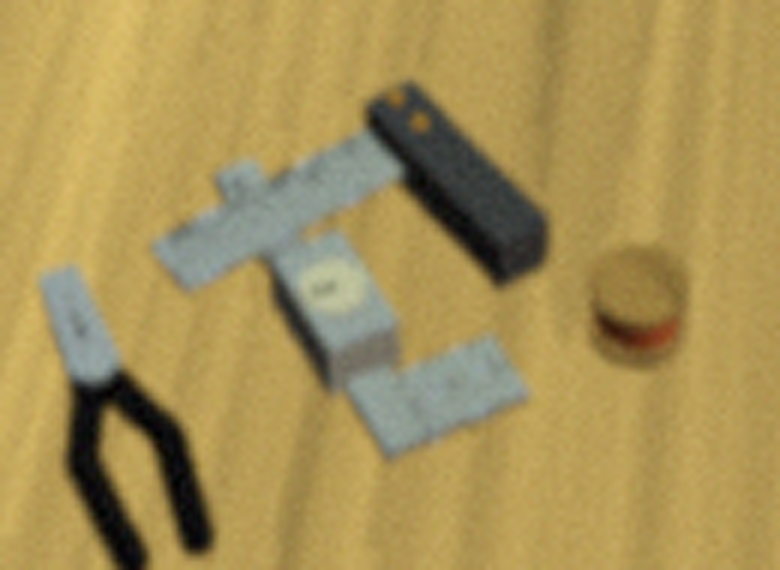

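```bash
cat >> h.py <<'E'
def tri(s1,p1,s2,p2):
    o1,d1=ray(s1,*p1);o2,d2=ray(s2,*p2)
    A=np.stack([d1,-d2],1); t=np.linalg.lstsq(A,o2-o1,rcond=None)[0]
    a=o1+d1*t[0];b=o2+d2*t[1]; return (a+b)/2,np.linalg.norm(a-b)
E
python3 - <<'E'
from h import *
np.set_printoptions(precision=4,suppress=True)
s=load('scene0');d=load('side0')
C=lambda u,v,x0,y0,k:((u+.5)/k-.5+x0,(v+.5)/k-.5+y0)
c1=dict(A=(285,58),B=(655,153),C=(447,217),D=(38,108))
c2=dict(A=(515,210),B=(500,475),C=(65,312),D=(135,55))
P={}
for k in 'ABCD':
    P[k],e=tri(s,C(*c1[k],110,150,5),d,C(*c2[k],235,90,6)); print(k,P[k],e)
print([np.linalg.norm(P[a]-P[b]) for a,b in('AB','BC','CD','DA')])
# depth plane fit inside
for n,S,cc,off in(('scene',s,c1,(110,150,5)),('side',d,c2,(235,90,6))):
    m=np.zeros((420,560),np.uint8); q=np.array([C(*cc[k],*off) for k in 'ABCD'])
    q=q.mean(0)+(q-q.mean(0))*0.97
    cv2.fillPoly(m,[np.round(q).astype(int)],1)
    X=cloud(S); X=X[(m>0)&(S['range_z']>0)]
    c=np.median(X,0); 
    for it in range(6):
        r=X if it==0 else X[abs((X-c)@nn)<.003]
        c=r.mean(0); nn=np.linalg.svd(r-c)[2][2]; nn*=np.sign(nn[2])
    print(n,len(X),len(r),nn,np.degrees(np.arccos(nn[2])),'yaw upslope',np.degrees(np.arctan2(-nn[1],-nn[0])), c, 'corner offs',[(P[k]-c)@nn for k in 'ABCD'])
E
```

```text
A [ 0.4885 -0.3281  0.1578] 0.001939730161306982
B [ 0.4764 -0.0882  0.1655] 0.002006022604509258
C [ 0.6557 -0.0818  0.2396] 0.007194390545558677
D [ 0.6711 -0.3198  0.2346] 0.006447306825179142
[np.float64(0.24032993921133408), np.float64(0.19416162610995744), np.float64(0.23859257734818662), np.float64(0.19824450307052374)]
scene 1839 1450 [-0.406  -0.0305  0.9134] 24.026000636537066 yaw upslope 4.299275532941616 [ 0.5854 -0.199   0.2077] corner offs [np.float64(-0.002318760370947137), np.float64(0.0023142247428499033), np.float64(-0.0029297113261692598), np.float64(-0.006476642743125694)]
side 3011 2180 [-0.4058 -0.032   0.9134] 24.02052444600252 yaw upslope 4.503404199200466 [ 0.5793 -0.1931  0.2018] corner offs [np.float64(0.0009643703186006797), np.float64(0.00524992435135066), np.float64(3.5173493954071544e-05), np.float64(-0.003166252892633642)]
```

Run:
```python
from h import *
np.set_printoptions(precision=4,suppress=True)
s=load('scene0');d=load('side0')
C=lambda u,v,x0,y0,k:((u+.5)/k-.5+x0,(v+.5)/k-.5+y0)
S3=lambda u,v:C(u,v,280,225,6); D4=lambda u,v:C(u,v,215,255,6)
for n,z,a,b in(('stock -x+y? far',.027,(333,158),(545,212)),('stock +x -y',.027,(142,195),(410,83)),('stock near',.027,(348,182),(503,250)),('stock 4',.027,(150,225),(370,103)),('dial',.028,(361,299),(333,284)),('blade tip a',.012,(230,430),(155,245)),('blade tip b',.012,(290,417),(190,288)),('spooltop',.026,(417,115),(638,275)),('beam end',.006,(145,345),(240,165))):
    print(n,onz(s,*S3(*a),z)[:2],onz(d,*D4(*b),z)[:2],tri(s,S3(*a),d,D4(*b)))
X=cloud(s)
for n,(u,v) in dict(spraytop=(271,190),torch=(287,290),jar=(149,252)).items(): print(n,X[v,u])
```

```text
stock -x+y? far [0.4733 0.1932] [0.4747 0.1922] (array([0.4746, 0.1936, 0.0285]), np.float64(0.0002663680501502237))
stock +x -y [0.5329 0.1293] [0.5345 0.1333] (array([0.5342, 0.1308, 0.0266]), np.float64(0.0034351486656876394))
stock near [0.484  0.2049] [0.4882 0.2127] (array([0.4872, 0.2082, 0.0269]), np.float64(0.0071090312481414996))
stock 4 [0.5477 0.1403] [0.5486 0.1461] (array([0.5483, 0.1419, 0.0255]), np.float64(0.004432526927319833))
dial [0.5464 0.2374] [0.5483 0.238 ] (array([0.5479, 0.2382, 0.0292]), np.float64(0.0011682374553257564))
blade tip a [0.6233 0.2138] [0.6209 0.2158] (array([0.6215, 0.2133, 0.0094]), np.float64(0.0006395527450518536))
blade tip b [0.6057 0.2325] [0.6036 0.2344] (array([0.604 , 0.232 , 0.0096]), np.float64(0.0006892114626642238))
spooltop [0.4294 0.215 ] [0.4375 0.2168] (array([0.4367, 0.2186, 0.0312]), np.float64(0.004045146790585067))
beam end [0.593  0.1608] [0.5976 0.1665] (array([0.5966, 0.1642, 0.0075]), np.float64(0.005834134166602806))
spraytop [0.472  0.0025 0.1602]
torch [0.7491 0.1956 0.1506]
jar [ 0.7606 -0.1747  0.1032]
```

Run:
```python
from h import *
np.set_printoptions(precision=4,suppress=True)
t=manip.sense();M=R.from_quat(t['tool_rot']).as_matrix();print(M, np.degrees(np.arctan2(M[1,1],M[0,1])))
s=load('wrist0');print('cam in tool',M.T@(s['origin']-t['tcp_pos']), M.T@rot(s))
```

```text
[[-0.0004  0.3763 -0.9265]
 [ 0.0016 -0.9265 -0.3763]
 [-1.     -0.0016 -0.0003]] -67.89422660731822
cam in tool [-0.1184  0.0006 -0.0833] [[ 0.     -0.3241  0.946 ]
 [ 1.      0.0001  0.    ]
 [-0.0001  0.946   0.3241]]
```

```bash
python3 -m crank '[1,20,50,40,0.18, 1,40,105,60,0.36, 1,60,160,60,0.54, 1,80,217,60,0.72, 1,100,274,60,0.9, 1,120,331,60,1.08, 1,140,388,60,1.26, 1,160,445,60,1.44, 1,180,502,60,1.62, 1,200,559,60,1.8]'; python3 -m crank '[1,18,52,0,0.153, 1,36,104,0,0.153, 1,56,156,0,0.153, 1,75,210,0,0.153, 1,75,210,0,0.153,1,75,210,0,0.153]'
python3 - <<'E'
from h import *
s=snap('wrist','w1');t=manip.sense();print(t['t'],t['tcp_pos'],R.from_quat(t['tool_rot']).as_matrix()[:,1],t['force'])
E
```

```text
t: 1.4
tcp_pos: [0.4355, -0.0181, 0.3164]
tool_rot: [0.323, 0.629, -0.323, 0.629]
force: [0.5, -0.1, 0.1]
finger_gap: 1.0
t: 2.15
tcp_pos: [0.5095, 0.1898, 0.3158]
tool_rot: [0.275, 0.651, -0.276, 0.651]
force: [-0.2, -0.5, 0.4]
finger_gap: 1.006
2.2 [0.50955737 0.18918503 0.31592616] [ 0.71957248  0.69441573 -0.00149391] [-0.26645973  0.13590313 -0.24244992]
```

View pics/w1.png

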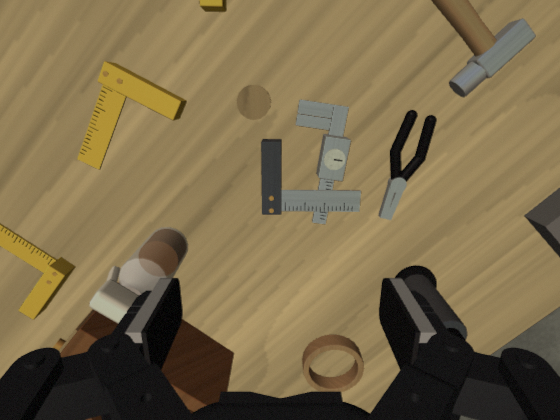

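The wrist view shows the stock at (262–282, 140–214), the blade from there to (361,200), the dial at (335,159) and the spool at (254,101).

Run:
```python
from h import *
np.set_printoptions(precision=4,suppress=True)
s=load('w1');im=s['img'].astype(int)
X=cloud(s)
# stock top by depth/height + dark
dark=(im.max(2)<75); m=np.zeros((420,560),np.uint8); m[130:222,250:290]=dark[130:222,250:290]
m2=(m>0)&(X[:,:,2]>0.022)
print(m.sum(),m2.sum(),X[150:210:20,272,2])
for mm in(m,m2.astype(np.uint8)):
    c=max(cv2.findContours(mm.astype(np.uint8),0,2)[0],key=cv2.contourArea); r=cv2.minAreaRect(c); b=cv2.boxPoints(r)
    W=np.array([onz(s,*p,.027)[:2] for p in b]); print(r,'\n',W,W.mean(0),np.linalg.norm(W[1]-W[0]),np.linalg.norm(W[2]-W[1]))
    e=[(np.linalg.norm(W[(i+1)%4]-W[i]),W[(i+1)%4]-W[i]) for i in range(4)]; e=max(e,key=lambda a:a[0])[1]; print('ang',np.degrees(np.arctan2(e[1],e[0])))
# blade
g=(abs(im[:,:,0]-im[:,:,2])<35)&(im.min(2)>95); m=np.zeros((420,560),np.uint8); m[185:216,284:366]=g[185:216,284:366]
c=max(cv2.findContours(m,0,2)[0],key=cv2.contourArea)
x,y,w,h=cv2.boundingRect(c);print('blade px',x,y,w,h)
for p in((361,191),(361,210),(284,191),(284,213)): print(p,onz(s,*p,.012))
# dial
im8=s['img'][135:185,315:355]; print('dial',onz(s,335,159,.028))
for n,p in dict(headTL=(325,136),headTR=(351,140),headBL=(318,177),headBR=(345,181)).items(): print(n,onz(s,*p,.028))
z=cv2.resize(s['img'][85:235,235:385,::-1],None,fx=4,fy=4,interpolation=cv2.INTER_CUBIC);cv2.imwrite('pics/w1c.png',z)
```

```text
1381 1342 [0.0269 0.0277 0.0277]
((270.5, 176.0), (74.0, 19.0), 90.0) 
 [[0.4725 0.1947]
 [0.4882 0.2099]
 [0.5512 0.1448]
 [0.5343 0.1284]] [0.5115 0.1695] 0.021928212464031503 0.09059105376150922
ang 133.03575297863622
((270.5, 177.0), (72.0, 19.0), 90.0) 
 [[0.474  0.193 ]
 [0.4898 0.2083]
 [0.5512 0.1448]
 [0.5343 0.1284]] [0.5123 0.1686] 0.02196852906655753 0.088304686635403
ang 133.03575297863625
blade px 284 185 77 31
(361, 191) [0.6075 0.2328 0.012 ]
(361, 210) [0.6264 0.216  0.012 ]
(284, 191) [0.5381 0.1655 0.012 ]
(284, 213) [0.5586 0.1445 0.012 ]
dial [0.5506 0.2382 0.028 ]
headTL [0.5229 0.2484 0.028 ]
headTR [0.5477 0.2661 0.028 ]
headBL [0.5518 0.2093 0.028 ]
headBR [0.5786 0.2284 0.028 ]
```

View pics/w1c.png

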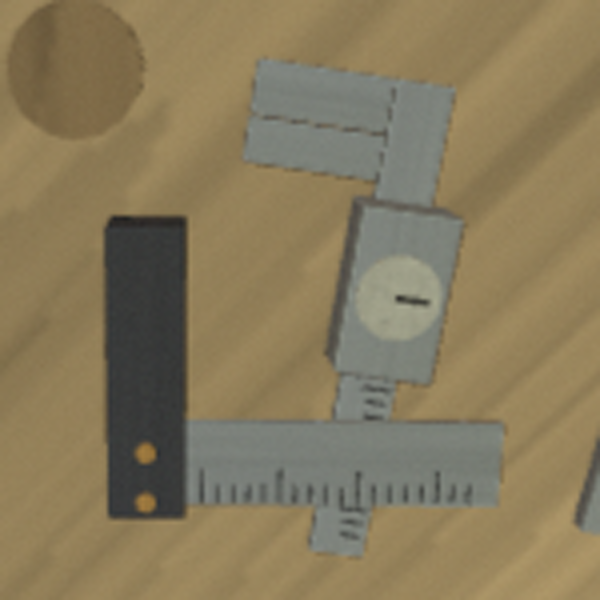

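```bash
python3 -m crank '[0.55,1,-19,-60,-0.01, 0.55,1,-19,-120,-0.01, 0.55,1,-19,-180,-0.01, 0.55,1,-19,-230,-0.01, 0.55,1,-19,-240,-0.01, 0.55,1,-19,-240,-0.01]' 30
python3 - <<'E'
from h import *
s=snap('wrist','w2');snap('side','s2');t=manip.sense();print(t['t'],t['tcp_pos'],t['force'])
i=load('s2')['img'][220:350,200:360,::-1];cv2.imwrite('pics/s2c.png',cv2.resize(i,None,fx=5,fy=4.6,interpolation=cv2.INTER_CUBIC))
E
```

```text
t: 2.95
tcp_pos: [0.5116, 0.1701, 0.0769]
tool_rot: [0.28, 0.649, -0.28, 0.649]
force: [0.4, -0.7, 0.6]
finger_gap: 0.55
3.05 [0.51275783 0.17074666 0.07835247] [-0.02004289  0.57775731 -0.37352902]
```

View pics/w2.png

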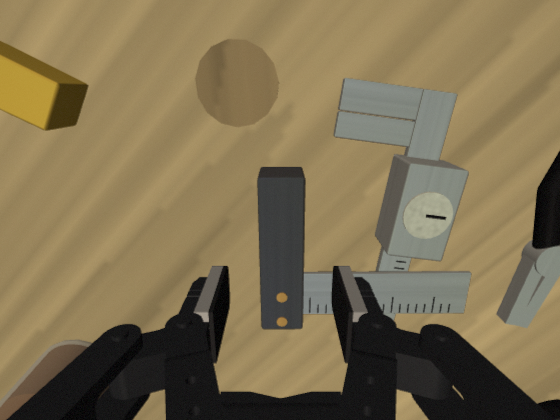

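View pics/s2c.png

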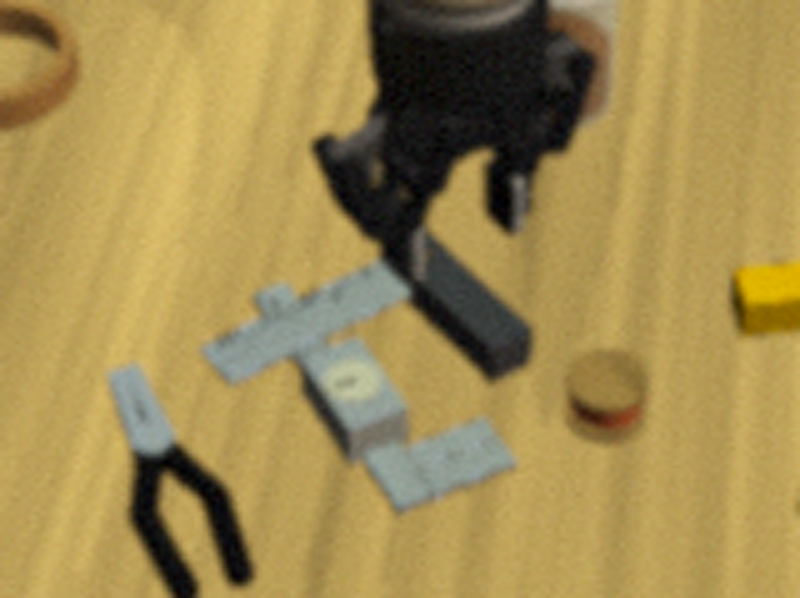

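Run:
```python
from h import *
np.set_printoptions(precision=4,suppress=True)
s=load('w2');t=manip.sense()
for z in(.054,.027,.012): print(z,proj(s,[t['tcp_pos'][0],t['tcp_pos'][1],z]))
for p,z in(((259,178),.027),((304,178),.027),((260,328),.027),((303,328),.027),((468,272),.012),((468,314),.012),((304,314),.012),((304,272),.012),((427,216),.028)): print(p,onz(s,*p,z))
print(R.from_quat(t['tool_rot']).as_matrix())
```

```text
0.054 (np.float64(284.00341867738234), np.float64(280.9908836664333))
0.027 (np.float64(283.4933710408331), np.float64(254.7471868743955))
0.012 (np.float64(283.2661596092527), np.float64(243.05638097551846))
(259, 178) [0.475  0.1929 0.027 ]
(304, 178) [0.4912 0.2082 0.027 ]
(260, 328) [0.5351 0.1275 0.027 ]
(303, 328) [0.5532 0.1445 0.027 ]
(468, 272) [0.6052 0.2322 0.012 ]
(468, 314) [0.629  0.2144 0.012 ]
(304, 314) [0.5552 0.1447 0.012 ]
(304, 272) [0.5346 0.1656 0.012 ]
(427, 216) [0.5506 0.2372 0.028 ]
[[ 0.004   0.7266  0.687 ]
 [ 0.0004  0.687  -0.7266]
 [-1.      0.0032  0.0025]]
```

```bash
python3 -m crank '[0.55,0,0,-25,0, 0.55,0,0,-42,0, 0.55,0,0,-42,0, 0.15,0,0,-42,0, 0.15,0,0,-42,0, 0.15,0,0,-42,0, 0.15,0,0,-42,0]' 30; python3 -m crank '[0.15,0,0,10,0, 0.15,0,0,50,0,0.15,0,0,100,0,0.15,0,0,160,0,0.15,0,0,160,0]'
python3 - <<'E'
from h import *
s=snap('wrist','w3');t=manip.sense();print(t['t'],t['tcp_pos'],t['force'],t['ft_torque'],t['finger_gap'])
E
```

```text
t: 3.92
tcp_pos: [0.5118, 0.1711, 0.0352]
tool_rot: [0.28, 0.649, -0.279, 0.65]
force: [0.3, 0.1, 5.4]
finger_gap: 0.274
t: 4.55
tcp_pos: [0.5141, 0.1715, 0.1992]
tool_rot: [0.281, 0.646, -0.277, 0.653]
force: [-0.9, -0.3, -1.9]
finger_gap: 0.272
4.6 [0.51207978 0.17117431 0.19658409] [-0.49107806 -0.13491198 -2.07971036] [ 0.03516915 -0.03242036 -0.03119402] 0.27103767938531625
```

View pics/w3.png

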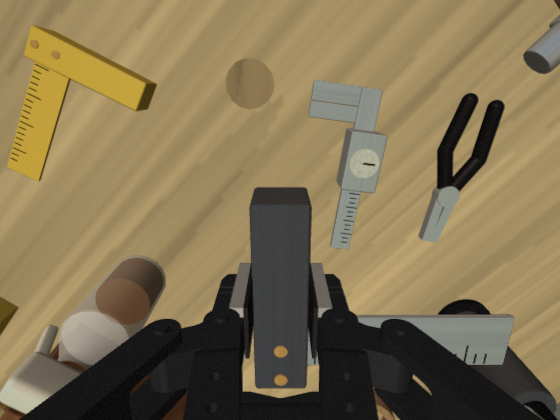

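```bash
python3 -m crank '[0.15,0,-10,60,0, 0.15,-5,-40,110,-0.1, 0.15,-12,-90,150,-0.2, 0.15,-20,-145,180,-0.3, 0.15,-28,-200,183,-0.4, 0.15,-36,-255,183,-0.5, 0.15,-44,-310,183,-0.6, 0.15,-50,-355,183,-0.68, 0.15,-52,-391,183,-0.68, 0.15,-52,-391,183,-0.68]'; python3 -m crank '[0.15,0,0,0,0,0.15,0,0,0,0,0.15,0,0,0,0]'
python3 - <<'E'
from h import *
s=snap('wrist','w4');t=manip.sense();print(t['t'],t['tcp_pos'],t['force'],t['ft_torque'],t['finger_gap'],R.from_quat(t['tool_rot']).as_matrix())
E
```

```text
t: 5.85
tcp_pos: [0.4582, -0.222, 0.3747]
tool_rot: [0.481, 0.52, -0.481, 0.516]
force: [0.8, -0.3, -2.4]
finger_gap: 0.274
t: 6.22
tcp_pos: [0.4592, -0.219, 0.3771]
tool_rot: [0.48, 0.52, -0.48, 0.519]
force: [0.3, -0.3, -2.4]
finger_gap: 0.269
6.275 [ 0.45930336 -0.2190971   0.37729657] [ 0.19192047 -0.09233733 -2.13226537] [-0.01750821  0.03053396  0.03015578] 0.2714483720219084 [[-1.23920019e-04  9.96844191e-01  7.93828928e-02]
 [ 1.81029881e-04  7.93829144e-02 -9.96844180e-01]
 [-9.99999976e-01 -1.09158274e-04 -1.90295718e-04]]
```

View pics/w4.png

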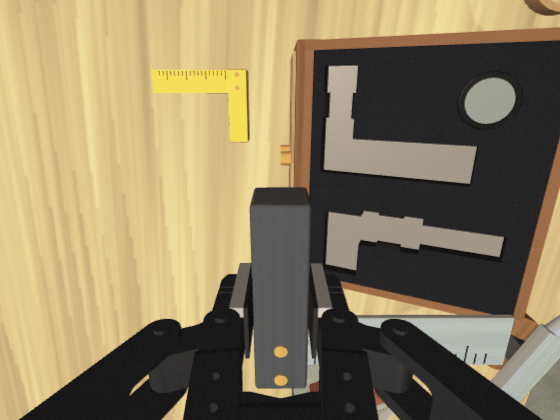

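The foam face spans about (313,50)–(553,45)–(520,312)–(305,285). The L cutout's floor is at (325–475, 66–183), the caliper's at (327–503, 212–270) and the loupe at (490,100).

Run:
```python
from h import *
np.set_printoptions(precision=4,suppress=True)
s=load('w4');X=cloud(s);im=s['img'].astype(int)
q=np.array([(312,52),(551,46),(519,308),(307,282)])
m=np.zeros((420,560),np.uint8);cv2.fillPoly(m,[q],1)
dk=(im.max(2)<60)&(m>0)&(s['range_z']>0)
P=X[dk];c=np.median(P,0);r=P
for it in range(8):
    if it: r=P[abs((P-c)@n)<(.004 if it<4 else .002)]
    c=r.mean(0); n=np.linalg.svd(r-c)[2][2]; n*=np.sign(n[2])
print(len(P),len(r),n,np.degrees(np.arccos(n[2])),np.degrees(np.arctan2(-n[1],-n[0])))
n0=n
# wood-to-black edges: red - blue
wood=((im[:,:,0]-im[:,:,2])>30).astype(np.uint8)
def edge(pts_iter):
    out=[]
    for line in pts_iter:
        v=[im[b,a,0]-im[b,a,2] for a,b in line]
        # from black outward: first crossing 25 subpixel
        for i in range(1,len(v)):
            if v[i]>25 and v[i-1]<=25:
                f=(25-v[i-1])/(v[i]-v[i-1]); a0,a1=np.array(line[i-1]),np.array(line[i]); out.append(a0+f*(a1-a0)); break
    return np.array(out,float)
def fit(E):
    vx,vy,x,y=cv2.fitLine(E.astype(np.float32),cv2.DIST_HUBER,0,.01,.01).ravel(); d=(E-[x,y])@[-vy,vx]; print(len(E),'rms',d.std()); return np.array([x,y]),np.array([vx,vy])
L=fit(edge([[(a,b) for a in range(322,290,-1)] for b in range(70,270,4)]))
Rr=fit(edge([[(a,b) for a in range(505,559)] for b in range(80,290,4)]))
T=fit(edge([[(a,b) for b in range(58,30,-1)] for a in range(330,540,5)]))
B=fit(edge([[(a,b) for b in range(272,330)] for a in range(322,500,5)]))
def X2(a,b):
    t=np.linalg.solve(np.stack([a[1],-b[1]],1),b[0]-a[0]); return a[0]+t[0]*a[1]
co=dict(LT=X2(L,T),RT=X2(Rr,T),RB=X2(Rr,B),LB=X2(L,B)); 
W={k:onplane(s,*v,c,n) for k,v in co.items()}
for k in co: print(k,co[k],W[k])
print([np.linalg.norm(W[a]-W[b]) for a,b in(('LT','RT'),('RT','RB'),('RB','LB'),('LB','LT'))])
cen=sum(W.values())/4; ex=(W['RT']-W['LT']+W['RB']-W['LB']); ex/=np.linalg.norm(ex); ey=W['LT']-W['LB']+W['RT']-W['RB'];ey/=np.linalg.norm(ey)
print('center',cen,'ex',ex,np.degrees(np.arctan2(ex[1],ex[0])),'ey',ey,np.degrees(np.arctan2(ey[1],ey[0])),ex@ey)
o=np.array(s['origin']); print('cam in foam',ex@(o-cen),ey@(o-cen),n@(o-cen))
np.savez('/tmp/foam.npz',c=cen,n=n)
F=np.stack([ex,ey,n],1)
for k,p,z in(('L cut left-top corner',(328,66),-.012),('Rtip upper',(475,146),-.012),('Rtip lower',(471,183),-.012),('LBcorner',(324,171),0),('lip up',(357,92),0),('tip of cal',(503,237),-.012)):
    w=onplane(s,*p,cen+n*z,n); print(k,F.T@(w-cen)*1000)
```

```text
Traceback (most recent call last):
numpy._core._exceptions._ArrayMemoryError: Unable to allocate 12.2 GiB for an array with shape (40430, 40430) and data type float64
```

```bash
cat > foam.py <<'E'
from h import *
np.set_printoptions(precision=4,suppress=True)
s=load('w4');X=cloud(s);im=s['img'].astype(int)
q=np.array([(312,52),(551,46),(519,308),(307,282)])
m=np.zeros((420,560),np.uint8);cv2.fillPoly(m,[q],1)
dk=(im.max(2)<60)&(m>0)&(s['range_z']>0)
P=X[dk];c=np.median(P,0);r=P
for it in range(8):
    if it: r=P[abs((P-c)@n)<(.004 if it<4 else .002)]
    c=r.mean(0); n=np.linalg.svd(r-c,full_matrices=False)[2][2]; n*=np.sign(n[2])
print(len(P),len(r),n,np.degrees(np.arccos(n[2])),np.degrees(np.arctan2(-n[1],-n[0])))
def edge(lines):
    out=[]
    for line in lines:
        v=[im[b,a,0]-im[b,a,2] for a,b in line]
        for i in range(1,len(v)):
            if v[i]>25 and v[i-1]<=25:
                f=(25-v[i-1])/(v[i]-v[i-1]); a0,a1=np.array(line[i-1]),np.array(line[i]); out.append(a0+f*(a1-a0)); break
    return np.array(out,float)
def fit(E):
    vx,vy,x,y=cv2.fitLine(E.astype(np.float32),cv2.DIST_HUBER,0,.01,.01).ravel(); d=(E-[x,y])@[-vy,vx]; print(len(E),'rms',d.std()); return np.array([x,y]),np.array([vx,vy])
L=fit(edge([[(a,b) for a in range(322,290,-1)] for b in range(70,270,4)]))
Rr=fit(edge([[(a,b) for a in range(508,559)] for b in range(80,290,4)]))
T=fit(edge([[(a,b) for b in range(58,30,-1)] for a in range(330,540,5)]))
B=fit(edge([[(a,b) for b in range(275,330)] for a in range(330,500,5)]))
def X2(a,b):
    t=np.linalg.solve(np.stack([a[1],-b[1]],1),b[0]-a[0]); return a[0]+t[0]*a[1]
co=dict(LT=X2(L,T),RT=X2(Rr,T),RB=X2(Rr,B),LB=X2(L,B)); 
W={k:onplane(s,*v,c,n) for k,v in co.items()}
for k in co: print(k,co[k],W[k])
print([np.linalg.norm(W[a]-W[b]) for a,b in(('LT','RT'),('RT','RB'),('RB','LB'),('LB','LT'))])
cen=sum(W.values())/4; ex=(W['RT']-W['LT']+W['RB']-W['LB']); ex/=np.linalg.norm(ex); ey=W['LT']-W['LB']+W['RT']-W['RB'];ey/=np.linalg.norm(ey)
print('center',cen,'ex',ex,np.degrees(np.arctan2(ex[1],ex[0])),'ey',ey,np.degrees(np.arctan2(ey[1],ey[0])),ex@ey)
o=np.array(s['origin']); print('cam in foam',ex@(o-cen),ey@(o-cen),n@(o-cen))
F=np.stack([ex,ey,n],1)
np.savez('/tmp/foam.npz',c=cen,F=F)
for k,p,z in(('L cut left-top corner',(328,66),-.012),('Rtip upper',(475,146),-.012),('Rtip lower',(471,183),-.012),('LBcorner',(324,171),-.012),('tip of cal',(503,237),-.012)):
    w=onplane(s,*p,cen+n*z,n); w0=onplane(s,*p,cen,n); print(k,F.T@(w-cen)*1000,F.T@(w0-cen)*1000)
E
python3 foam.py
```

```text
40430 37098 [-0.4056 -0.0297  0.9136] 23.998033343026517 4.189041943135472
32 rms 0.13129683514001214
38 rms 0.05703280717928667
42 rms 0.09802493571436885
31 rms 0.14126865430235008
LT [313.8855  49.996 ] [ 0.4792 -0.1013  0.1624]
RT [584.3279  39.1276] [ 0.6516 -0.0885  0.2394]
RB [511.5293 317.7411] [ 0.6677 -0.3071  0.2394]
LB [306.4195 272.6221] [ 0.4954 -0.3197  0.1625]
[np.float64(0.18925578253489533), np.float64(0.2191691531049152), np.float64(0.18906316707727952), np.float64(0.2189756342882495)]
center [ 0.5735 -0.2042  0.2009] ex [0.9111 0.067  0.4067] 4.207539014827773 ey [-0.0737  0.9973 -0.0003] 94.2264823102047 -0.0004203587414801906
cam in foam 0.014334473846020629 0.07641343219276765 0.3162861122701322
L cut left-top corner [-84.8513  97.08   -12.    ] [-81.2257  96.3246   0.    ]
Rtip upper [ 43.4614  33.7501 -12.    ] [42.3968 35.3096  0.    ]
Rtip lower [ 45.6076   2.677  -12.    ] [44.4644  5.3723 -0.    ]
LBcorner [-83.9018   0.5323 -12.    ] [-80.3109   3.306    0.    ]
tip of cal [ 77.1265 -41.3334 -12.    ] [ 74.8313 -37.0293   0.    ]
```

Run:
```python
from h import *
np.set_printoptions(precision=4,suppress=True)
s=load('w4');t=manip.sense();M=R.from_quat(t['tool_rot']).as_matrix();T=t['tcp_pos']
zb=T[2]-.0352
for k,p,z in(('tip up',(512,315),.012),('tip low',(512.5,366),.012),('st -x top L',(252.5,205),.027),('st -x top R',(309.5,205),.027),('st +x L',(254,388),.027),('st +x R',(307.5,388),.027),):
    w=onz(s,*p,zb+z); d=M.T@(w-T)*1000; print(k,w,'tool',d)
i=s['img'][180:400,220:540,::-1];cv2.imwrite('pics/w4c.png',cv2.resize(i,None,fx=2.5,fy=2.5,interpolation=cv2.INTER_CUBIC))
```

```text
tip up [ 0.5712 -0.2292  0.3541] tool [ 23.1843 110.7819  18.9464]
tip low [ 0.5804 -0.259   0.3541] tool [ 23.1778 117.5951  49.4172]
st -x top L [ 0.4454 -0.1787  0.3691] tool [  8.209  -10.6898 -41.3404]
st -x top R [ 0.4671 -0.177   0.3691] tool [  8.2067  11.0748 -41.3472]
st +x L [ 0.4509 -0.2681  0.3691] tool [  8.1922 -12.2807  48.2261]
st +x R [ 0.4757 -0.2662  0.3691] tool [ 8.1895 12.595  48.2131]
```

View pics/w4c.png

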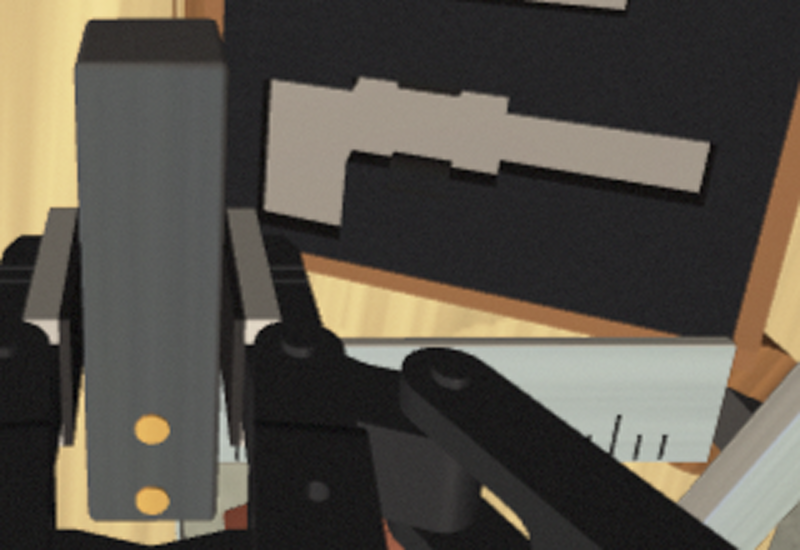

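Run:
```python
from h import *
np.set_printoptions(precision=1,suppress=True)
s=load('w4');t=manip.sense();M=R.from_quat(t['tool_rot']).as_matrix();T=t['tcp_pos']
X=(cloud(s)-T)@M*1000
for v in (195,202,208,220,240,260,280,300,320,340,360,380): print('stock',v,X[v,265],X[v,280],X[v,295])
for u,v in((380,325),(420,325),(460,330),(500,330),(500,355),(470,355)): print('blade',u,v,X[v,u])
def plane(P):
    c=P.mean(0);n=np.linalg.svd(P-c,full_matrices=False)[2][2];return c,n*-np.sign(n[0])
for a in((210,370,262,300),(322,335,380,500)):
    P=X[a[0]:a[1]:2,a[2]:a[3]:2].reshape(-1,3);c,n=plane(P);print(c,n,np.degrees(n[1:]))
# same at bench for comparison
```

```text
stock 195 [ 20.6  -6.4 -41.6] [ 20.3  -0.2 -41.7] [ 21.4   6.1 -41.4]
stock 202 [ 10.7  -6.  -41.7] [ 10.9  -0.2 -41.7] [ 10.9   5.6 -41.7]
stock 208 [  8.2  -5.9 -40.1] [  6.3  -0.2 -40.8] [  7.9   5.5 -40.3]
stock 220 [  7.6  -6.  -35.4] [  6.8  -0.2 -35.8] [  6.6   5.6 -35.8]
stock 240 [  7.9  -6.1 -26.9] [  6.8  -0.2 -27.4] [  7.6   5.7 -27. ]
stock 260 [  5.9  -6.1 -19.2] [  6.7  -0.2 -18.8] [  7.5   5.8 -18.3]
stock 280 [ 7.9 -6.4 -9. ] [ 7.9 -0.2 -9. ] [ 8.6  6.  -8.6]
stock 300 [ 7.7 -6.5  0.4] [ 6.2 -0.2 -0.6] [7.1 6.1 0. ]
stock 320 [ 7.2 -6.6 10. ] [ 8.3 -0.2 10.8] [6.6 6.2 9.6]
stock 340 [ 6.8 -6.7 20. ] [ 7.3 -0.2 20.4] [ 7.5  6.4 20.6]
stock 360 [ 6.8 -6.9 30.8] [ 8.2 -0.2 32.1] [ 8.   6.6 31.9]
stock 380 [ 7.9 -7.1 43.2] [ 7.  -0.2 42.3] [ 6.7  6.6 42. ]
blade 380 325 [22.6 48.  24.2]
blade 420 325 [22.6 67.2 24.2]
blade 460 330 [21.6 86.4 26.3]
blade 500 330 [ 22.6 106.3  27.1]
blade 500 355 [ 21.7 108.7  41.3]
blade 470 355 [22.7 94.5 42.1]
[ 6.8 -0.2 -4.4] [-0. -1.  0.] [-57.3   0. ]
[ 6.4 69.9 13.4] [-0.6 -0.   0.8] [-0.8 45.8]
```

```bash
python3 - <<'E'
from h import *
for f in('w1','w3','w4'):
    r=rot(load(f))[:,0]; print(f,np.degrees(np.arctan2(r[1],r[0])),r)
s=load('w4')
# stock side edges direction in image & blade edges
for a,b,z in(((360,315),(510,315),.3543),((230+0,0),(230,1),.35)): 
    p,q=onz(s,*a,z),onz(s,*b,z); print(np.degrees(np.arctan2(*(q-p)[1::-1])))
E
python3 -m crank '[0.15,10,15,0,0, 0.15,25,40,-20,0, 0.15,42,63,-60,-0.004, 0.15,42,63,-100,-0.004, 0.15,42,63,-115,-0.004, 0.15,42,63,-115,-0.004, 0.15,42,63,-115,-0.004]'
python3 - <<'E'
from h import *
s=snap('wrist','w5');snap('side','s5');snap('scene','c5');t=manip.sense();print(t['t'],t['tcp_pos'],t['force'],t['finger_gap'],R.from_quat(t['tool_rot']).as_matrix())
i=load('s5')['img'][40:230,220:420,::-1];cv2.imwrite('pics/s5c.png',cv2.resize(i,None,fx=3.1,fy=3.1,interpolation=cv2.INTER_CUBIC))
E
```

```text
w1 44.05951044566166 [ 0.71861663  0.69540391 -0.00188024]
w3 43.451507882288155 [0.72592873 0.68771392 0.00877751]
w4 4.5653667052612175 [ 9.96827130e-01  7.95963882e-02 -2.96503290e-04]
4.57759906232124
-88.10550815514182
t: 7.15
tcp_pos: [0.5023, -0.1577, 0.2639]
tool_rot: [0.482, 0.517, -0.481, 0.519]
force: [0.7, 0.2, -1.4]
finger_gap: 0.27
7.3 [ 0.50193123 -0.15766773  0.26379863] [-0.71741644 -0.5123111  -1.5595505 ] 0.2696810720750646 [[ 0.0028337   0.99730224  0.07334996]
 [-0.0015396   0.07335452 -0.99730474]
 [-0.9999948   0.00271313  0.00174331]]
```

View pics/w5.png

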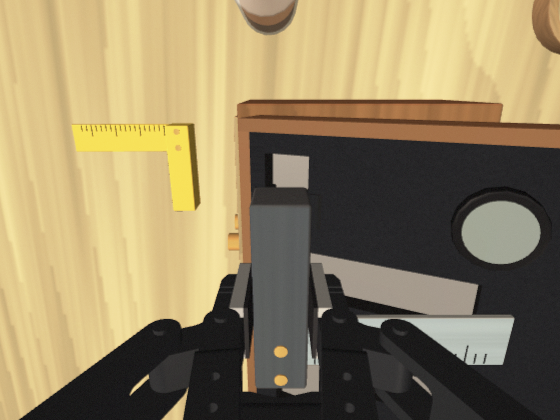

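View pics/s5c.png

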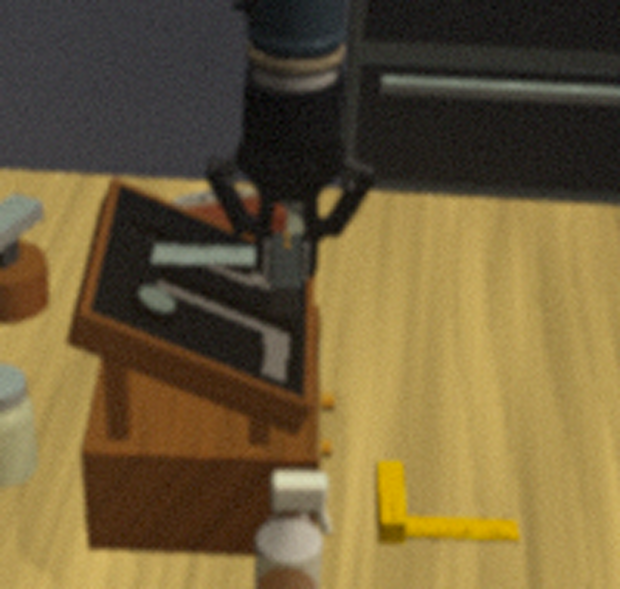

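Run:
```python
from h import *
np.set_printoptions(precision=2,suppress=True)
s=load('w5');f=np.load('/tmp/foam.npz');c,F=f['c'],f['F'];n=F[:,2]
for k,p in dict(leftedge1=(251,150),leftedge2=(252,185),top1=(280,134),top2=(450,143.5),top3=(550,148)).items(): print(k,F.T@(onplane(s,*p,c,n)-c)*1000)
for k,p in dict(tipU=(476,283),tipL=(473,312),stockTR=(309,156),stockTL=(273,154)).items(): print('pocket',k,F.T@(onplane(s,*p,c-n*.012,n)-c)*1000,F.T@(onplane(s,*p,c,n)-c)*1000)
z=.2635-.0347+.012
for k,p in dict(bladetipU=(512,315),bladetipL=(504,366)).items(): w=onz(s,*p,z);print(k,w*1000,F.T@(w-c)*1000)
for k,p in dict(stockL=(252,205),stockR=(310,205)).items(): w=onz(s,*p,z+.015);print(k,w*1000,F.T@(w-c)*1000)
i=s['img'][120:400,220:540,::-1];cv2.imwrite('pics/w5c.png',cv2.resize(i,None,fx=2.1,fy=2.1,interpolation=cv2.INTER_CUBIC))
```

```text
leftedge1 [-93.78  98.41   0.  ]
leftedge2 [-93.74  75.7   -0.  ]
top1 [-73.86 109.27   0.  ]
top2 [ 18.26 109.1   -0.  ]
top3 [ 59.13 109.51  -0.  ]
pocket tipU [ 43.42  29.74 -12.  ] [41.56 35.87  0.  ]
pocket tipL [ 44.95  10.65 -12.  ] [43.  17.9 -0. ]
pocket stockTR [-59.4   95.15 -12.  ] [-55.25  97.46   0.  ]
pocket stockTL [-84.15  94.64 -12.  ] [-78.55  96.97   0.  ]
bladetipU [ 614.71 -168.91  240.8 ] [56.13 32.11 18.65]
bladetipL [ 619.53 -199.28  240.8 ] [58.49  1.47 17.6 ]
stockL [ 488.54 -117.37  255.8 ] [-49.26  92.8   82.  ]
stockR [ 510.62 -115.77  255.8 ] [-29.04  92.78  73.  ]
```

View pics/w5c.png

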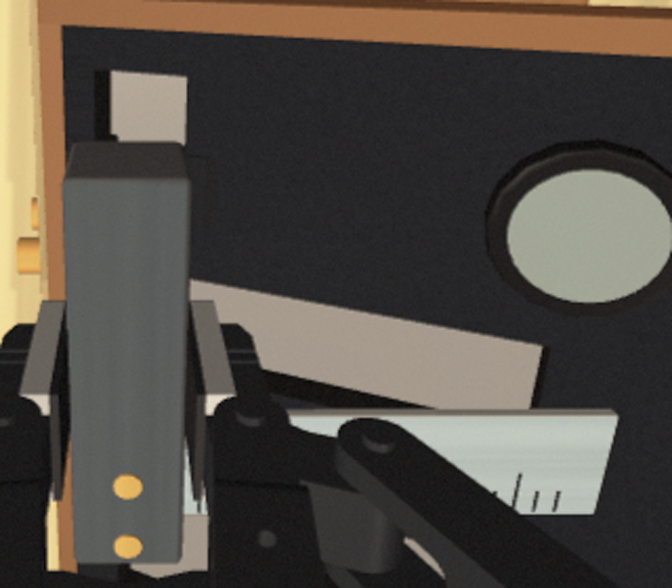

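```bash
python3 -m crank '[0.15,0,1.3,-15,0, 0.15,0,1.3,-26,0, 0.15,0,1.3,-30,0, 0.15,0,1.3,-34,0, 0.15,0,1.3,-37,0, 0.15,0,1.3,-37,0]' 20
python3 - <<'E'
from h import *
s=snap('wrist','w6');t=manip.sense();print(t['t'],t['tcp_pos'],t['force'],t['ft_torque'],t['finger_gap'])
snap('side','s6');i=load('s6')['img'][40:230,220:420,::-1];cv2.imwrite('pics/s6c.png',cv2.resize(i,None,fx=3.1,fy=3.1,interpolation=cv2.INTER_CUBIC))
E
```

```text
t: 8.05
tcp_pos: [0.502, -0.1563, 0.2267]
tool_rot: [0.482, 0.517, -0.481, 0.519]
force: [-5.1, 1.4, 9.6]
finger_gap: 0.272
8.1 [ 0.50201621 -0.15632927  0.22675529] [-4.0531773   1.29357856 10.10156071] [-0.05155141 -0.60828799  0.01024666] 0.2735404663981419
```

View pics/w6.png

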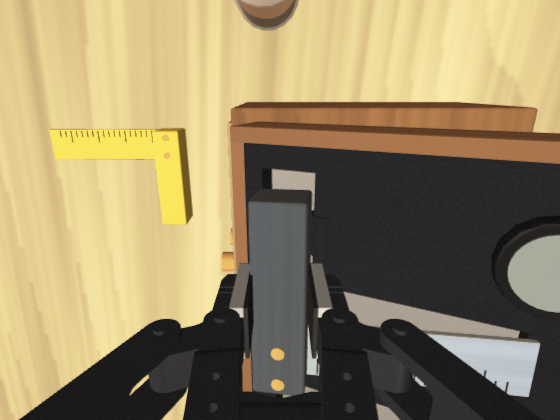

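View pics/s6c.png

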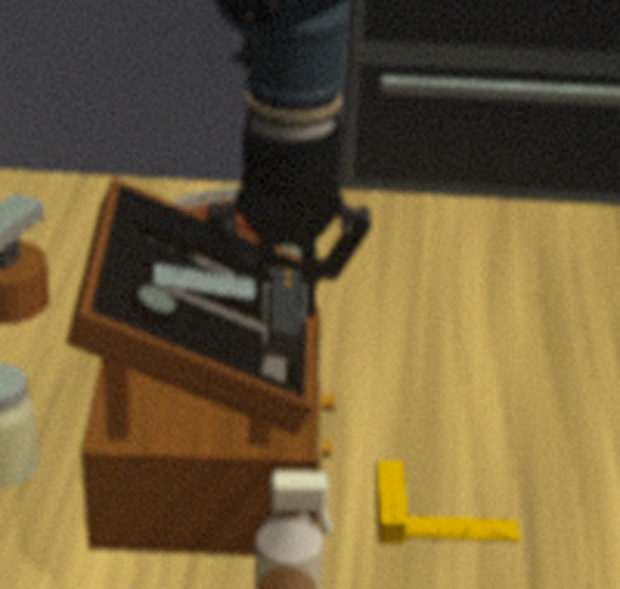

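Run:
```python
from h import *
np.set_printoptions(precision=1,suppress=True)
s=load('w6');f=np.load('/tmp/foam.npz');c,F=f['c'],f['F']
X=(cloud(s)-c)@F*1000
for u,v in((430,340),(470,342),(500,350),(520,350),(530,350),(530,365),(525,385),(534,350),(539,350),(545,350)): print(u,v,X[v,u])
for v in(200,215,240,270,300,340,380): print('stock',v,X[v,258],X[v,280],X[v,302])
t=manip.sense();M=R.from_quat(t['tool_rot']).as_matrix()
Y=(cloud(s)-t['tcp_pos'])@M*1000
for v in(215,300,380): print('stock tool',v,Y[v,258],Y[v,280],Y[v,302])
i=s['img'][150:420,230:560,::-1];cv2.imwrite('pics/w6c.png',cv2.resize(i,None,fx=2.2,fy=2.2,interpolation=cv2.INTER_CUBIC))
```

```text
430 340 [ 2.7 64.5 62. ]
470 342 [21.7 31.3 11. ]
500 350 [34.3 27.5  6.2]
520 350 [41.8 28.9  4.7]
530 350 [45.7 29.1  3.2]
530 365 [47.4 21.   2.4]
525 385 [47.6 10.1  2.8]
534 350 [47.2 29.3  2.7]
539 350 [49.3 29.1  1.6]
545 350 [52.2 28.1 -1. ]
stock 200 [-65.5  94.1  41.3] [-57.1  94.4  38.6] [-49.2  94.3  35. ]
stock 215 [-63.8  89.2  44.9] [-55.6  89.4  42.1] [-47.3  89.9  39.8]
stock 240 [-64.3  78.1  44.4] [-55.1  79.2  43. ] [-46.6  79.9  40.9]
stock 270 [-63.7  65.5  46.2] [-54.5  66.6  44.4] [-46.5  66.4  40.5]
stock 300 [-63.2  52.2  47.7] [-54.5  52.5  44.4] [-45.5  53.6  42.3]
stock 340 [-63.5  31.9  48.1] [-54.1  33.   45.3] [-45.1  33.6  42.2]
stock 380 [-63.   11.4  49.8] [-52.9  13.8  48. ] [-43.6  15.1  45.3]
stock tool 215 [ 10.6  -8.8 -36.2] [  9.9  -0.1 -36.5] [  8.7   8.4 -36.9]
stock tool 300 [ 7.9 -9.4  0.8] [ 7.4 -0.1  0.4] [ 5.8  9.  -0.6]
stock tool 380 [  6.  -10.1  41.5] [ 3.6 -0.1 39.1] [ 2.3  9.6 37.9]
```

View pics/w6c.png

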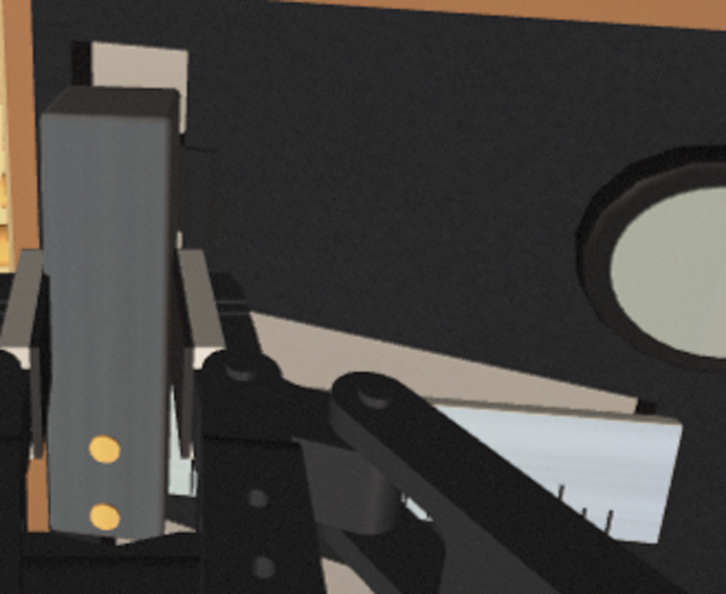

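The blade tip caught on the face just past the pocket's end (foam x about 49). I'll back off downslope and enter again.

```bash
python3 -m crank '[0.15,0,0,8,0, 0.15,-4,0,10,0, 0.15,-7.5,-0.5,10,0, 0.15,-7.5,-0.5,4,0, 0.15,-7.5,-0.5,-1,0, 0.15,-7.5,-0.5,-1,0]' 20
python3 - <<'E'
from h import *
np.set_printoptions(precision=1,suppress=True)
s=snap('wrist','w7');t=manip.sense();print(t['t'],t['tcp_pos']*1000,t['force'],t['ft_torque'],t['finger_gap'])
f=np.load('/tmp/foam.npz');c,F=f['c'],f['F']
X=(cloud(s)-c)@F*1000;M=R.from_quat(t['tool_rot']).as_matrix()
Y=(cloud(s)-t['tcp_pos'])@M*1000
for u in range(480,556,5): print(u,X[352,u],X[370,u])
for v in(215,300,380): print('stock tool',v,Y[v,258],Y[v,280],Y[v,302])
E
```

```text
t: 8.9
tcp_pos: [0.4933, -0.156, 0.2234]
tool_rot: [0.481, 0.519, -0.481, 0.517]
force: [-0.5, -0.6, -2.2]
finger_gap: 0.273
8.95 [ 493.6 -156.1  223.7] [-0.2  0.6 -1.4] [-0.  0.  0.] 0.2712061197780296
480 [17.9 23.9  4.8] [19.6 13.9  4.3]
485 [20.4 22.6  2.1] [21.9 13.2  2.4]
490 [21.9 24.3  3.5] [23.7 14.3  2.9]
495 [24.2 23.7  1.6] [25.7 14.5  2.3]
500 [26.1 24.4  1.7] [27.8 14.6  1.4]
505 [28.5 23.5 -0.6] [29.8 14.8  0.8]
510 [30.2 24.3 -0.2] [32.  14.6 -0.5]
515 [32.3 24.4 -1.1] [33.7 15.7 -0. ]
520 [34.3 24.4 -2. ] [36.1 15.  -1.8]
525 [36.3 24.7 -2.5] [ 41.1   8.  -12.1]
530 [ 41.5  17.6 -13.7] [ 42.9   9.  -11.8]
535 [ 42.8  19.7 -11.7] [ 44.6  10.1 -11.3]
540 [ 44.7  20.2 -11.9] [44.3 15.4 -5.1]
545 [44.3 25.2 -5.4] [44.4 19.5 -0.4]
550 [44.2 29.2 -0.3] [46.1 20.  -0.5]
555 [45.8 29.8 -0.3] [47.6 21.  -0. ]
stock tool 215 [  9.8  -8.9 -36.8] [  9.8  -0.4 -36.8] [  8.8   8.1 -37.2]
stock tool 300 [ 6.9 -9.5 -0.3] [ 7.9 -0.4  0.4] [ 6.5  8.8 -0.5]
stock tool 380 [  7.  -10.4  42.1] [ 5.  -0.4 40.1] [ 5.5  9.5 40.6]
```

View pics/w7.png

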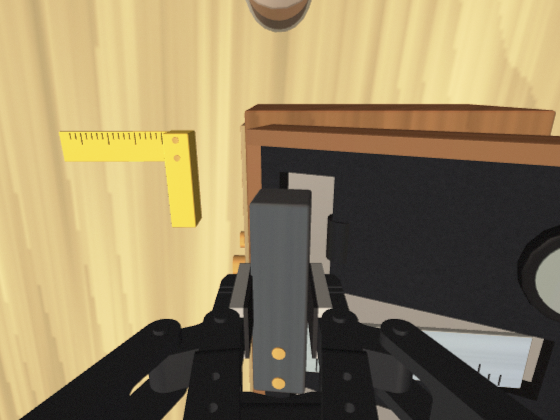

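```bash
python3 -m crank '[0.15,2,0,-4,0, 0.15,4,0.3,-8,0, 0.15,5.5,0.4,-11,0, 0.15,5.5,0.4,-11,0]' 20
cat > chk.py <<'E'
from h import *
import sys
np.set_printoptions(precision=1,suppress=True)
n=sys.argv[1]
s=snap('wrist',n);t=manip.sense();print(t['t'],t['tcp_pos']*1000,t['force'],t['ft_torque'],t['finger_gap'])
f=np.load('/tmp/foam.npz');c,F=f['c'],f['F']
X=(cloud(s)-c)@F*1000;M=R.from_quat(t['tool_rot']).as_matrix()
Y=(cloud(s)-t['tcp_pos'])@M*1000
for v in (355,370):
  print('row',v,*[str(u)+str(X[v,u]) for u in range(500,559,6)])
for v in(215,300,380): print('stock tool',v,Y[v,258],Y[v,280],Y[v,302], 'foam',X[v,258],X[v,302])
E
python3 chk.py w8
```

```text
t: 9.45
tcp_pos: [0.498, -0.156, 0.2139]
tool_rot: [0.481, 0.519, -0.482, 0.518]
force: [-7.8, -0.8, 6.6]
finger_gap: 0.274
9.5 [ 498. -156.  214.] [-7.1 -1.1  5.5] [-0.3  0.3 -0.2] 0.27475865717902387
row 355 500[25.9 24.8 -5.7] 506[28.1 25.6 -5.6] 512[30.6 25.3 -7.1] 518[32.8 25.9 -7.3] 524[35.  26.3 -7.8] 530[37.1 26.9 -8. ] 536[ 40.8  24.2 -13.1] 542[ 42.7  25.4 -12.4] 548[ 44.2  27.2 -10.9] 554[44.6 30.8 -6.6]
row 370 500[27.3 17.  -5.5] 506[29.7 17.2 -6.4] 512[32.3 16.7 -8.2] 518[34.4 17.9 -7.7] 524[36.8 17.8 -9. ] 530[39.2 18.1 -9.6] 536[ 42.2  16.7 -12.6] 542[ 44.1  17.9 -12.1] 548[44.7 21.7 -7.9] 554[44.6 26.5 -2.4]
stock tool 215 [  9.4  -8.7 -36.7] [  9.5  -0.1 -36.7] [  8.5   8.4 -37. ] foam [-72.   90.3  36.1] [-56.1  90.6  29.9]
stock tool 300 [ 8.3 -9.4  1. ] [ 6.7 -0.1 -0.1] [ 5.9  9.  -0.6] foam [-72.2  52.6  37.4] [-54.5  54.2  32.1]
stock tool 380 [  6.4 -10.1  41.8] [ 4.3 -0.1 39.8] [ 4.6  9.7 40. ] foam [-72.   11.7  39.4] [-53.2  13.5  33. ]
```

View pics/w8.png

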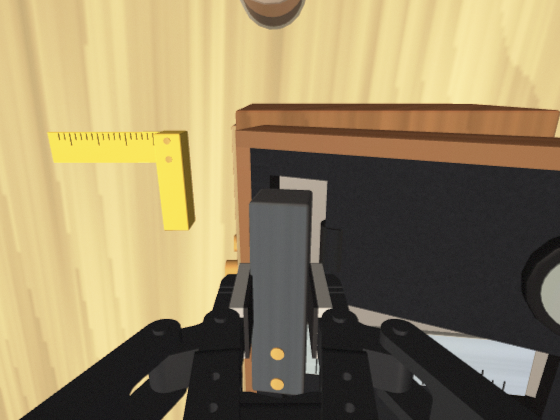

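```bash
python3 -m crank '[0.15,1.5,0.1,-2,0, 0.15,3,0.2,-4,0, 0.15,3,0.2,-6,0, 0.15,3,0.2,-6,0]' 20
python3 chk.py w9
```

```text
t: 10.0
tcp_pos: [0.4989, -0.156, 0.2091]
tool_rot: [0.48, 0.519, -0.483, 0.517]
force: [-18.0, -0.8, 17.1]
finger_gap: 0.27
10.05 [ 498.8 -155.9  209.2] [-18.1  -1.9  16.4] [-0.5  0.7 -0.5] 0.2740519251443384
row 355 500[23.4 28.2 -5.7] 506[25.3 29.5 -5. ] 512[28.2 28.2 -7.9] 518[29.9 29.7 -6.8] 524[32.4 29.4 -8.3] 530[32.2 35.  -1.3] 536[33.9 36.1 -0.7] 542[35.4 37.6  0.4] 548[37.5 37.6 -0.6] 554[39.1 38.7  0.1]
row 370 500[24.6 21.2 -4.9] 506[27.2 20.7 -6.8] 512[28.9 22.5 -5.4] 518[31.  23.2 -5.6] 524[34.  21.5 -8.9] 530[36.  22.3 -8.9] 536[38.2 22.6 -9.5] 542[ 41.1  21.4 -12.3] 548[ 42.7  23.  -11.1] 554[ 44.9  23.2 -11.8]
stock tool 215 [ 11.   -8.8 -36.1] [ 10.4  -0.1 -36.3] [  8.6   8.4 -36.9] foam [-74.   89.7  29.9] [-57.3  90.5  25. ]
stock tool 300 [ 8.9 -9.4  1.5] [ 6.5 -0.1 -0.2] [ 5.6  9.  -0.8] foam [-73.7  52.1  32.1] [-55.6  54.4  27.6]
stock tool 380 [  5.4 -10.   40.9] [ 3.  -0.1 38.6] [ 3.9  9.7 39.5] foam [-72.8  12.7  35.6] [-54.2  14.1  28.8]
```

View pics/w9.png

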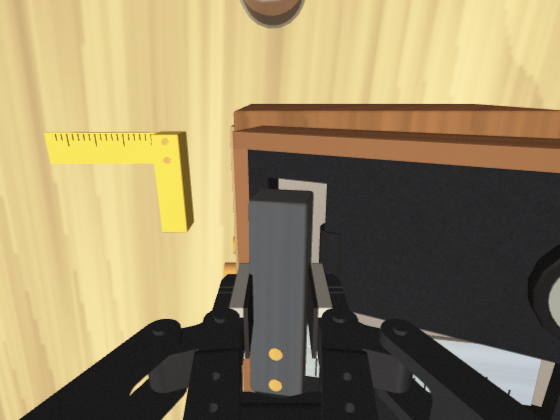

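```bash
python3 -m crank '[0.15,-1,0,3,0, 0.44,-1,0,4,0, 0.44,-1,0,5,0, 0.44,-1,0,5,0]' 20
python3 chk.py w10
```

```text
t: 10.55
tcp_pos: [0.5017, -0.1557, 0.2122]
tool_rot: [0.481, 0.518, -0.481, 0.518]
force: [0.4, -0.7, -0.4]
finger_gap: 0.44
10.6 [ 501.6 -155.6  212.1] [ 0.1 -0.  -0.1] [0. 0. 0.] 0.4380647345423875
row 355 500[28.5 25.8 -7.2] 506[30.7 26.6 -7.2] 512[33.1 26.5 -8.3] 518[35.5 26.5 -9.5] 524[37.2 28.2 -8.1] 530[ 40.5  26.  -12.3] 536[ 42.3  27.4 -11.3] 542[40.4 36.   0.1] 548[42.5 36.2 -0.6] 554[44.2 37.1 -0.2]
row 370 500[29.9 18.  -7.2] 506[32.  19.  -6.9] 512[34.8 18.  -9.4] 518[36.4 20.1 -7.7] 524[ 39.7  18.  -11.5] 530[ 42.1  18.2 -12.4] 536[ 43.6  20.3 -10.6] 542[44.8 22.8 -8.3] 548[44.6 27.8 -2.5] 554[45.8 30.  -0.5]
stock tool 215 [ 16.7  -9.1 -33.9] [ 15.    0.  -34.5] [ 33.9  10.2 -27.7] foam [-72.8  87.6  26.4] [-62.2  81.4   2.8]
stock tool 300 [16.7 -9.9  6.8] [15.1  0.   5.7] [37.7 11.4 20.7] foam [-73.5  46.9  26.7] [-62.6  33.1  -1.2]
stock tool 380 [ 47.6 -13.3  83.4] [40.9 -0.  76.8] [35.6 12.3 71.4] foam [-89.2 -29.7  -0.2] [-60.9 -17.7   0.3]
```

View pics/w10.png

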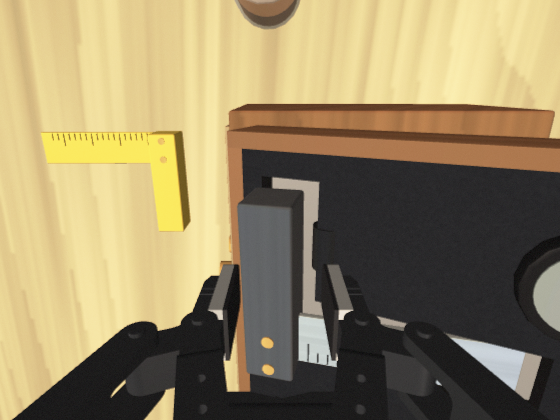

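Run:
```python
from h import *
np.set_printoptions(precision=1,suppress=True)
s=load('w10');f=np.load('/tmp/foam.npz');c,F=f['c'],f['F']
X=(cloud(s)-c)@F*1000
P=X[212:330:2,250:292:2].reshape(-1,3);P=P[P[:,2]>15];m=P.mean(0);n=np.linalg.svd(P-m,full_matrices=False)[2][2];n*=np.sign(n[2]);print('stock top plane',m,n*100)
w=F@(m/1000)+c;nw=F@n
for k,p in dict(TL=(241,201),TR=(302,205),BL=(245,368),BR=(298,379)).items(): print(k,(onplane(s,*p,w,nw)-c)@F*1000)
B=X[322:352,308:325].reshape(-1,3);print('blade root',B[::40])
i=s['img'][170:400,220:560,::-1];cv2.imwrite('pics/w10c.png',cv2.resize(i,None,fx=2.3,fy=2.3,interpolation=cv2.INTER_CUBIC))
```

```text
stock top plane [-67.8  62.3  25.9] [-83.9  -0.1  54.4]
TL [-221.6    5.8 -211.3]
TR [-35.3 112.   76.2]
BL [-283.3 -360.4 -307.3]
BR [-35.4  61.9  75.8]
blade root [[-55.6  28.4   8.8]
 [-52.9  27.    7.3]
 [-50.2  25.7   5.9]
 [-55.4  23.2   7.3]
 [-52.5  22.3   6.4]
 [-49.6  21.6   5.7]
 [-55.1  18.4   6.3]
 [-51.7  18.8   6.9]
 [-48.7  18.1   6.3]
 [-54.1  15.3   7.4]
 [-51.2  14.2   6.4]
 [-48.1  14.    6.2]
 [-53.5  10.9   7.1]]
```

View pics/w10c.png

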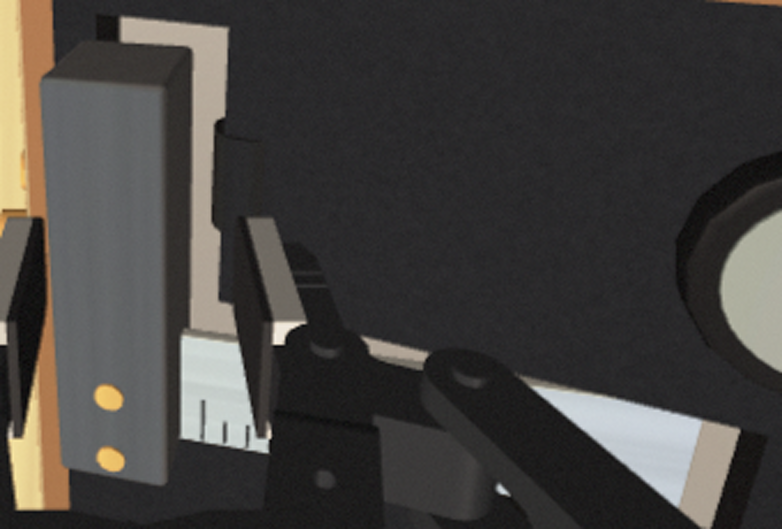

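```bash
python3 -m crank '[0.5,0,0,20,0, 0.5,0,-20,60,0, 0.3,0,-60,90,0, 0,0,-70,100,0, 0,0,-70,100,0,0,0,-70,100,0]' 20
python3 - <<'E'
from h import *
s=snap('wrist','w11');t=manip.sense();print(t['t'],t['tcp_pos'],t['force'],t['finger_gap'])
E
```

```text
t: 11.35
tcp_pos: [0.5003, -0.224, 0.3107]
tool_rot: [0.481, 0.52, -0.481, 0.517]
force: [-0.4, 0.2, 0.6]
finger_gap: 0.003
11.4 [ 0.50040063 -0.22397667  0.31070416] [-0.61332711  0.19257441 -0.77509263] -0.0005774375621186906
```

View pics/w11.png

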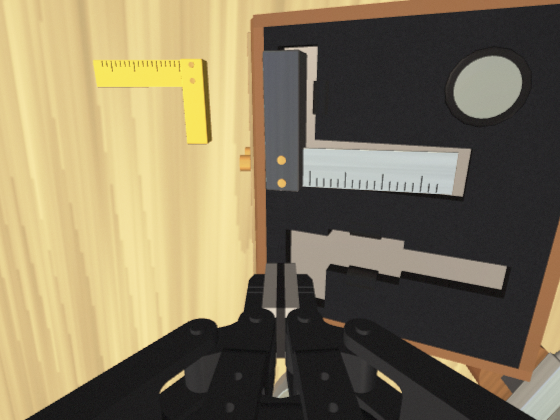

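```bash
cat > sq.py <<'E'
from h import *
import sys
np.set_printoptions(precision=1,suppress=True)
s=load(sys.argv[1]);f=np.load('/tmp/foam.npz');c,F=f['c'],f['F']
X=(cloud(s)-c)@F*1000
Z=X[:,:,2].copy()
reg=np.zeros(Z.shape,bool);reg[30:330,255:500]=1
m=reg&(X[:,:,0]>-100)&(X[:,:,0]<-45)&(X[:,:,1]>-10)&(X[:,:,1]<110)&(Z>8)&(s['range_z']>0)&(s['img'].max(2)<120)
P=X[m]; 
# top plane RANSAC-ish
rng=np.random.default_rng(0);best=0
for _ in range(300):
    a=P[rng.choice(len(P),3,False)];n=np.cross(a[1]-a[0],a[2]-a[0]);l=np.linalg.norm(n)
    if l<1: continue
    n/=l;n*=np.sign(n[2]); 
    if n[2]<.9: continue
    k=abs((P-a[0])@n)<1.2
    if k.sum()>best: best=k.sum();K=k
Q=P[K];mm=Q.mean(0);n=np.linalg.svd(Q-mm,full_matrices=False)[2][2];n*=np.sign(n[2])
print('stock top centre',mm,'normal',n,'tilt deg',np.degrees(n[:2]),'n',K.sum(),'y range',np.percentile(Q[:,1],[1,99]),'x',np.percentile(Q[:,0],[1,99]),'z at',np.percentile(Q[:,2],[2,50,98]))
E
python3 sq.py w11
python3 - <<'E'
from h import *
s=load('w11');i=s['img'][20:215,245:500,::-1];cv2.imwrite('pics/w11c.png',cv2.resize(i,None,fx=3,fy=3,interpolation=cv2.INTER_CUBIC))
np.set_printoptions(precision=1,suppress=True)
f=np.load('/tmp/foam.npz');c,F=f['c'],f['F'];X=(cloud(s)-c)@F*1000
for u in range(310,470,15): print(u,X[170,u], 'edges',X[150,u],X[191,u])
E
```

```text
stock top centre [-69.7  50.7  25.4] normal [ 0.2 -0.   1. ] tilt deg [ 9.7 -0.9] n 4401 y range [ 3.3 90.8] x [-81.3 -58.5] z at [22.6 25.4 27.9]
310 [-55.5  14.7   7.3] edges [-56.2  28.8   6.6] [-57.7  -3.1  -0.4]
325 [-45.1  15.1   4.9] edges [-45.6  29.3   5.4] [-45.9  -1.6   0.1]
340 [-34.5  16.    4.3] edges [-35.5  29.7   3.5] [-34.8  -0.3  -0.1]
355 [-24.5  16.5   2.2] edges [-25.5  30.1   2.1] [-23.9   1.    0. ]
370 [-14.6  17.2   1.2] edges [-15.9  30.5  -0. ] [-13.6   2.2   0. ]
385 [-5.1 17.5 -1.4] edges [-6.4 30.8 -2.1] [-4.   2.2 -4.1]
400 [ 4.4 18.  -3. ] edges [  2.1  29.9 -12.3] [ 5.9  3.7 -2.7]
415 [13.6 18.4 -5.4] edges [ 11.7  30.7 -11.1] [15.3  4.  -5.8]
430 [22.7 19.2 -5.6] edges [ 20.9  31.  -13.1] [24.5  4.7 -7.2]
445 [31.6 19.5 -7.8] edges [ 29.9  31.7 -12.8] [33.6  5.5 -8.4]
460 [ 40.5  19.5 -11.8] edges [ 38.6  32.4 -11.7] [ 42.6   5.7 -11.6]
```

View pics/w11c.png

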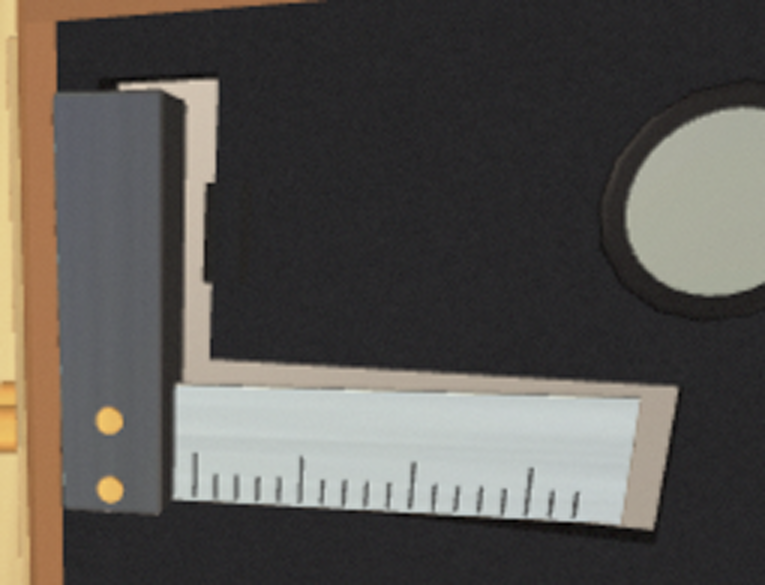

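The square sits about 4.5 mm too far downslope and 3 mm too far to -y, with its stock on the low rim. I'll nudge it with closed fingers, first in +y on the stock's end.

```bash
python3 -m crank '[0,7,-3,-50,0, 0,7,-3,-90,0, 0,7,-3,-100,0, 0,7,-3,-100,0, 0,6.7,2,-100,0, 0,6.3,6,-100,0, 0,6.1,9,-100,0, 0,6.1,9,-100,0]' 20
python3 - <<'E'
from h import *
s=snap('wrist','w12');t=manip.sense();print(t['t'],t['tcp_pos'],t['force'],t['finger_gap'])
E
```

```text
t: 12.4
tcp_pos: [0.5075, -0.2165, 0.213]
tool_rot: [0.481, 0.518, -0.481, 0.519]
force: [-0.0, -0.4, -0.7]
finger_gap: -0.003
12.45 [ 0.50746306 -0.2165604   0.212735  ] [ 0.18606022 -0.36075523  0.42482749] 0.0012102833886256422
```

View pics/w12.png

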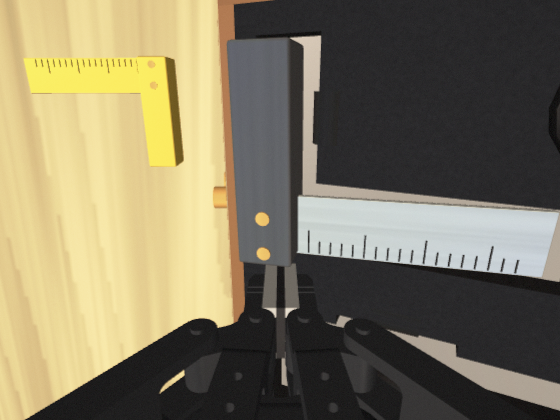

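```bash
python3 -m crank '[0,-0.1,1.5,-2,0, 0,-0.2,3,-2,0, 0,-0.2,3,-2,0]' 20
python3 - <<'E'
from h import *
s=snap('wrist','w13');t=manip.sense();print(t['t'],t['tcp_pos'],t['force'],t['finger_gap'])
E
python3 sq.py w12; python3 sq.py w13
```

```text
t: 12.82
tcp_pos: [0.5072, -0.2139, 0.2104]
tool_rot: [0.481, 0.518, -0.481, 0.518]
force: [-0.4, -2.2, 1.1]
finger_gap: 0.0
12.875 [ 0.50724619 -0.2138902   0.21038917] [ 0.21415929 -3.09009335  1.65089053] 0.000505388965976862
stock top centre [-65.   51.2  24.5] normal [ 0.2 -0.   1. ] tilt deg [ 9.9 -0.7] n 7527 y range [ 2.4 91.7] x [-73.  -58.2] z at [22.5 24.6 26.3]
stock top centre [-65.2  53.8  24.6] normal [ 0.2 -0.   1. ] tilt deg [10.2 -0.9] n 7651 y range [ 1.8 94.3] x [-72.9 -58.6] z at [22.5 24.6 26.5]
```

View pics/w13.png

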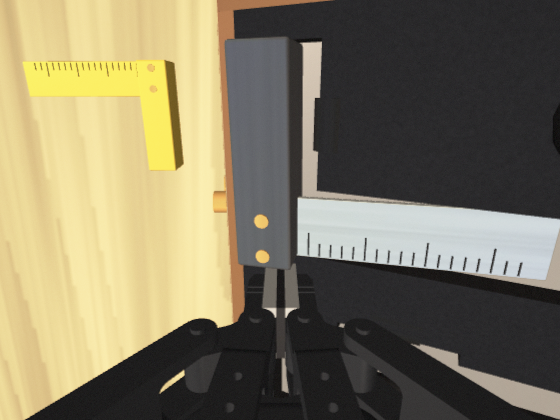

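```bash
python3 -m crank '[0,1,-8,0,0, 0,0,-8,50,0, 0,-30,15,55,0, 0,-49,49,50,0, 0,-49,49,10,0, 0,-49,49,-7,0, 0,-49,49,-7,0, 0,-43,49.4,-7,0, 0,-38,49.8,-7,0, 0,-38,49.8,-7,0]' 20
python3 - <<'E'
from h import *
s=snap('wrist','w14');t=manip.sense();print(t['t'],t['tcp_pos'],t['force'],t['finger_gap'])
E
```

```text
t: 14.12
tcp_pos: [0.47, -0.1641, 0.204]
tool_rot: [0.481, 0.518, -0.481, 0.519]
force: [-0.2, 0.9, -0.1]
finger_gap: -0.001
14.175 [ 0.46965246 -0.16397623  0.20379642] [-0.37369228 -0.2357114  -0.44858768] 0.0007750249412076604
```

View pics/w14.png

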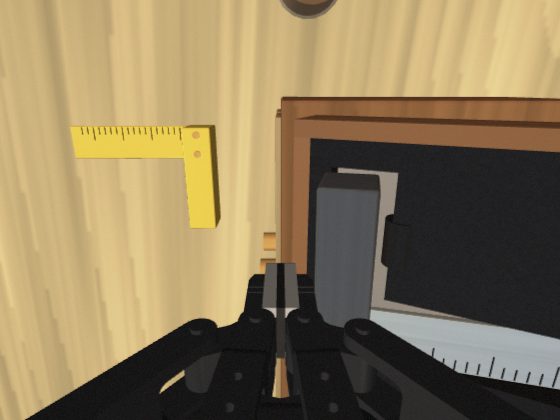

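```bash
python3 -m crank '[0,4,0.3,0,0, 0,7,0.5,0,0, 0,9,0.6,0,0, 0,11,0.8,0,0, 0,11,0.8,0,0]' 20
python3 - <<'E'
from h import *
s=snap('wrist','w15');t=manip.sense();print(t['t'],t['tcp_pos'],t['force'],t['finger_gap'])
E
```

```text
t: 14.8
tcp_pos: [0.4769, -0.1623, 0.2023]
tool_rot: [0.479, 0.521, -0.482, 0.516]
force: [-8.3, -2.0, 0.4]
finger_gap: 0.002
14.85 [ 0.47691424 -0.16232897  0.2022993 ] [-6.74186791 -1.73362445  0.17574516] 0.0017795140579818184
```

View pics/w15.png

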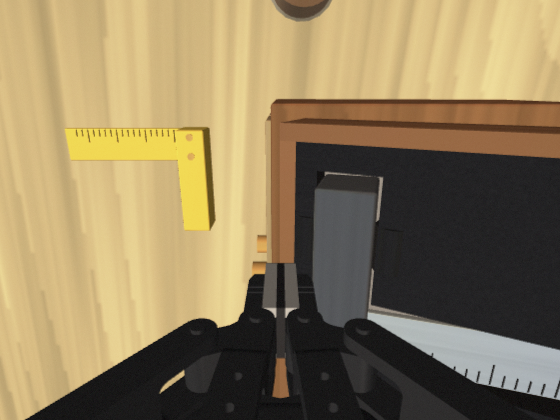

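```bash
python3 -m crank '[0,-10,0,0,0, 0,-10,-5,45,0, 0,5,-30,85,0, 0,20,-61,108,0, 0,20,-61,108,0, 0,20,-61,108,0]' 20
python3 - <<'E'
from h import *
s=snap('wrist','w16');t=manip.sense();print(t['t'],t['tcp_pos'],t['force'],t['finger_gap'])
E
python3 sq.py w16
```

```text
t: 15.6
tcp_pos: [0.4995, -0.2233, 0.3106]
tool_rot: [0.481, 0.519, -0.481, 0.518]
force: [-0.1, 0.7, 0.1]
finger_gap: -0.003
15.65 [ 0.49916445 -0.22283746  0.31023965] [ 0.01502238 -0.09024745  0.10819904] 0.0004505972532797526
stock top centre [-66.5  54.   21.1] normal [ 0.1 -0.   1. ] tilt deg [ 7.8 -1.6] n 4392 y range [ 6.7 94.3] x [-78.3 -55.3] z at [18.5 21.2 23.6]
```

View pics/w16.png

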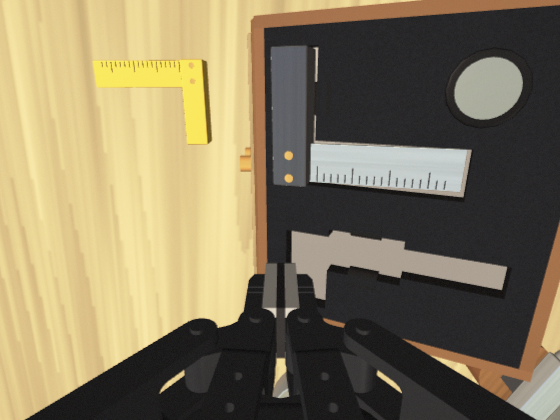

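```bash
python3 -m crank '[0,-7,40,-10,0, 0,-7,73,-50,0, 0,-7,73,-80,0, 0,-7,73,-86,0, 0,-6,73,-90,0, 0,-4.5,73,-94,0, 0,-3,73,-97,0, 0,-3,73,-97,0]' 20
```

```text
t: 16.65
tcp_pos: [0.4972, -0.1516, 0.2148]
tool_rot: [0.481, 0.518, -0.481, 0.518]
force: [-2.7, -2.6, 3.0]
finger_gap: -0.001
```

```bash
python3 -m crank '[0,1,0,-2.5,0, 0,2,0,-5,0, 0,2,0,-5,0]' 20;  python3 -m crank '[0,1,0,-2.5,0, 0,2,0,-5,0, 0,2,0,-5,0]' 20
```

```text
t: 17.02
tcp_pos: [0.4964, -0.1508, 0.2109]
tool_rot: [0.479, 0.52, -0.482, 0.517]
force: [-11.4, -0.6, 18.4]
finger_gap: 0.003
t: 17.4
tcp_pos: [0.4969, -0.1508, 0.2103]
tool_rot: [0.478, 0.521, -0.483, 0.517]
force: [-21.8, 1.7, 49.2]
finger_gap: 0.003
```

```bash
python3 -m crank '[0,-3,0,8,0, 0,-5,-20,50,0, 0,3,-60,85,0, 0,3,-72,97,0, 0,3,-72,97,0,0,3,-72,97,0]' 20
python3 - <<'E'
from h import *
s=snap('wrist','w17');t=manip.sense();print(t['t'],t['tcp_pos'],t['force'],t['finger_gap'])
E
python3 sq.py w17
```

```text
t: 18.15
tcp_pos: [0.503, -0.2213, 0.2994]
tool_rot: [0.481, 0.52, -0.481, 0.517]
force: [-0.7, -0.7, 0.4]
finger_gap: -0.0
18.2 [ 0.50305989 -0.22126243  0.29941992] [0.32702219 0.06715314 0.01276393] 0.0011864724262469544
stock top centre [-69.6  54.7  15. ] normal [0. 0. 1.] tilt deg [0. 0.] n 4359 y range [ 7.6 94.9] x [-81.6 -58.3] z at [13.9 15.  16. ]
```

View pics/w17.png

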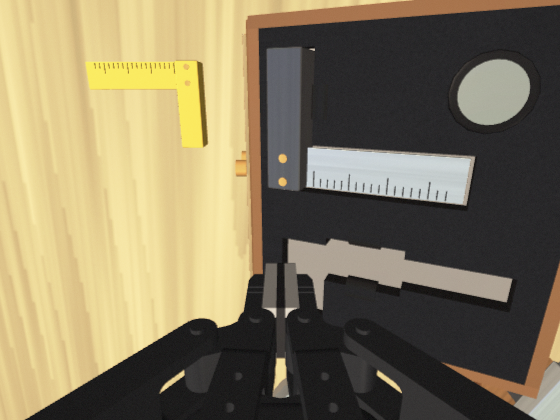

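Run:
```python
from h import *
s=load('w3')
a=onz(s,341,247.5,.006);b=onz(s,364.5,163,.028);print(a,b,np.degrees(np.arctan2(*(a-b)[1::-1])),np.linalg.norm((a-b)[:2]))
p=[onz(s,*q,.028) for q in((351,129),(386,133),(341,187),(376,192))];print(np.array(p),np.mean(p,0))
for i,j in((0,2),(1,3)): d=p[j]-p[i];print(np.degrees(np.arctan2(d[1],d[0])),np.linalg.norm(d))
t=manip.sense();M=R.from_quat(t['tool_rot']).as_matrix();print(np.degrees(np.arctan2(M[1,1],M[0,1])))
```

```text
[0.60322202 0.16609401 0.006     ] [0.5500732  0.23798455 0.028     ] -53.52441066415055 0.08940384286729762
[[0.52117041 0.24922717 0.028     ]
 [0.54436005 0.26674022 0.028     ]
 [0.55093258 0.21005866 0.028     ]
 [0.57626855 0.22778272 0.028     ]] [0.5481829  0.23845219 0.028     ]
-52.770627402050714 0.049193074920983654
-50.68048352669804 0.05035711896695541
4.2851106180765335
```

Run:
```python
from h import *
np.set_printoptions(precision=1,suppress=True)
s=load('w17');t=manip.sense();M=R.from_quat(t['tool_rot']).as_matrix();Y=(cloud(s)-t['tcp_pos'])@M*1000
for v in range(258,330,8): print(v,Y[v,272],Y[v,288])
import json
for n,cols,T in(('w10',(228,335,232,345),[.5016,-.1556,.2121]),('w4',(245,318,240,325),[.4593,-.2191,.3773])):
    s=load(n);Y=(cloud(s)-np.array(T))@M*1000
    for v in (262,266,270,280,300): print(n,v,[Y[v,u] for u in cols])
```

```text
258 [133.3  -6.7  44.7] [140.4   6.3  48.4]
266 [ 17.1  -3.7 -10.3] [ 17.6   3.3 -10. ]
274 [ 10.3  -3.5 -10.1] [ 10.5   3.1 -10.1]
282 [  4.1  -3.4 -10. ] [  3.4   3.  -10.5]
290 [ -1.8  -3.3 -10. ] [ -1.8   2.9 -10.1]
298 [ -7.9  -3.1 -10.5] [-6.4  2.8 -9.5]
306 [-12.3  -3.  -10.1] [-11.9   2.7  -9.8]
314 [-18.6  -2.9 -11.2] [-18.6   2.5 -11.2]
322 [-22.9  -2.8 -11.2] [-22.4   2.4 -10.9]
w10 262 [array([129.4, -40.8,  46.9]), array([30. , 26.2, -5.2]), array([107.6, -34.4,  35.4]), array([28.4, 30.7, -6. ])]
w10 266 [array([ 16.8, -22.5, -10.3]), array([ 16.7,  24. , -10.2]), array([ 18. , -21. ,  -9.7]), array([28.1, 30.7, -4.1])]
w10 270 [array([ 14.6, -22.2,  -9.6]), array([13.7, 23.5, -9.9]), array([ 13.9, -20.4,  -9.9]), array([28.1, 30.8, -2. ])]
w10 280 [array([  6.3, -21.1,  -9.6]), array([ 5.6, 22.3, -9.9]), array([  4.8, -19.2, -10.5]), array([12.3, 27.8, -5.9])]
w10 300 [array([ -8.5, -19. , -10. ]), array([ -8.6,  20.1, -10. ]), array([ -2.1, -18.6,  -5.7]), array([-8.5, 23.8, -9.9])]
w4 262 [array([377.5, -54. , 176.8]), array([209.6,  40.5,  88.4]), array([376.1, -61.8, 176.1]), array([216.9,  49. ,  92.2])]
w4 266 [array([ 18.1, -15.5,  -9.9]), array([ 17.3,  16.4, -10.4]), array([ 18.8, -17.8,  -9.5]), array([214.3,  48.8,  95.6])]
w4 270 [array([ 13.8, -15.1, -10.3]), array([ 14.3,  16.1, -10.1]), array([ 13.5, -17.2, -10.4]), array([206.6,  47.9,  96.2])]
w4 280 [array([  4.7, -14.2, -10.8]), array([  6.1,  15.2, -10.1]), array([  4.7, -16.2, -10.8]), array([  5.9,  18. , -10.3])]
w4 300 [array([ -7.9, -13.1,  -9.9]), array([ -8.2,  13.7, -10.2]), array([ -7.7, -15. ,  -9.8]), array([ -8.3,  16.2, -10.3])]
```

Square is home: stock top is 15.0 mm proud with 0.0° tilt. Now the caliper.

```bash
python3 -m crank '[0.3,2,30,30,0.05, 0.5,8,85,30,0.12, 0.55,14,142,30,0.2, 0.55,20,200,30,0.28, 0.55,26,258,30,0.36, 0.55,32,316,20,0.44, 0.55,38,374,-20,0.5, 0.55,44,425,-70,0.564, 0.55,47,459,-120,0.564, 0.55,47,459,-170,0.564]' 30
python3 -m crank '[0.55,0,0,-35,0,0.55,0,0,-35,0,0.55,0,0,-35,0]'
python3 - <<'E'
from h import *
s=snap('wrist','w18');t=manip.sense();print(t['t'],t['tcp_pos'],t['force'],t['finger_gap'])
for z in(.07,.028): print(proj(s,[*t['tcp_pos'][:2],z]))
for p in((0,0),):pass
E
```

```text
t: 19.45
tcp_pos: [0.5504, 0.2394, 0.1297]
tool_rot: [0.317, 0.632, -0.316, 0.633]
force: [0.6, 0.1, 0.0]
finger_gap: 0.551
t: 19.82
tcp_pos: [0.5513, 0.2363, 0.0971]
tool_rot: [0.318, 0.631, -0.318, 0.632]
force: [1.1, 0.4, 0.3]
finger_gap: 0.553
19.875 [0.55197379 0.23631378 0.09793482] [-0.50406917 -0.22878659  0.34863044] 0.5504959725173624
(np.float64(282.11810753498435), np.float64(276.36178580433136))
(np.float64(281.70372060573067), np.float64(240.06619630539592))
```

View pics/w18.png

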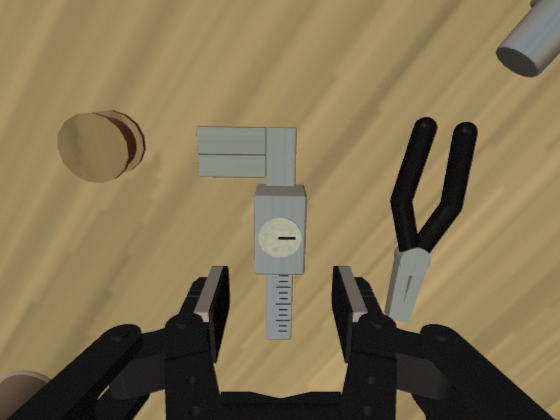

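Dial at (280,238) lies under the TCP projection (282,240), and the caliper is parallel to the jaws. Descending to grip.

```bash
python3 -m crank '[0.55,-1,1,-40,0, 0.55,-1,1,-60,0, 0.55,-1,1,-60,0, 0.2,-1,1,-60,0, 0.2,-1,1,-60,0, 0.2,-1,1,-60,0]' 30; python3 -m crank '[0.2,0,0,10,0, 0.2,0,0,60,0,0.2,0,0,120,0,0.2,0,0,180,0,0.2,0,-30,240,0.15,0.2,0,-60,280,0.3,0.2,0,-60,280,0.3]'
python3 - <<'E'
from h import *
np.set_printoptions(precision=1,suppress=True)
s=snap('wrist','w19');t=manip.sense();print(t['t'],t['tcp_pos']*1000,t['force'],t['ft_torque'],t['finger_gap'])
M=R.from_quat(t['tool_rot']).as_matrix();Y=(cloud(s)-t['tcp_pos'])@M*1000
for v in range(90,390,20): print(v,Y[v,280])
E
```

```text
t: 20.62
tcp_pos: [0.5512, 0.2372, 0.0377]
tool_rot: [0.319, 0.631, -0.317, 0.632]
force: [-0.3, 0.5, 4.2]
finger_gap: 0.342
t: 21.5
tcp_pos: [0.5517, 0.1755, 0.3209]
tool_rot: [0.222, 0.669, -0.22, 0.675]
force: [-0.3, 0.6, -2.3]
finger_gap: 0.345
21.55 [550.2 176.4 318.1] [ 0.1 -0.9 -3.3] [-0.  0.  0.] 0.34266023917025634
90 [317.2   0.4 -79.4]
110 [316.1   0.4 -56.6]
130 [317.    0.4 -32.8]
150 [ 30.1  -0.3 -56.5]
170 [ 28.1  -0.3 -48.1]
190 [ 28.3  -0.3 -39. ]
210 [ 28.5  -0.3 -29.6]
230 [ 17.1  -0.4 -24.5]
250 [  6.1  -0.4 -20.4]
270 [  6.   -0.4 -11.4]
290 [ 5.8 -0.4 -2.1]
310 [ 5.5 -0.4  7.6]
330 [ 4.4 -0.4 16.9]
350 [28.2 -0.3 48.4]
370 [27.7 -0.3 61.2]
```

View pics/w19.png

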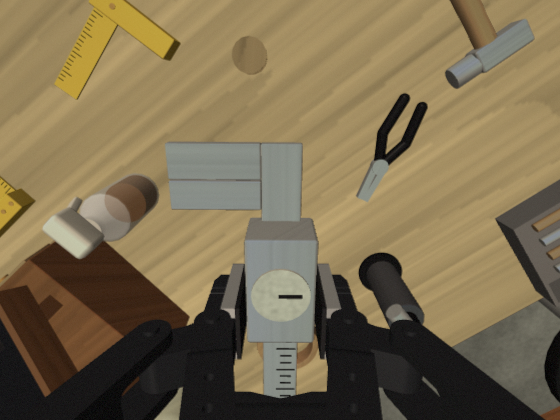

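```bash
python3 -m crank '[0.2,0,-25,20,0.08, 0.2,0,-75,30,0.16, 0.2,0,-130,30,0.26, 0.2,0,-186,30,0.36, 0.2,1,-242,30,0.46, 0.2,2,-298,30,0.56, 0.2,3,-354,30,0.66, 0.2,3,-405,30,0.708, 0.2,3,-431,25,0.708, 0.2,3,-431,20,0.708]'; python3 -m crank '[0.2,0,0,-10,0,0.2,0,0,-20,0,0.2,0,0,-20,0,0.2,0,0,-20,0]'
python3 - <<'E'
from h import *
np.set_printoptions(precision=3,suppress=True)
s=snap('wrist','w20');t=manip.sense();print(t['t'],t['tcp_pos']*1000,t['force'],t['ft_torque'],t['finger_gap'],t['q'])
M=R.from_quat(t['tool_rot']).as_matrix();print(np.degrees(np.arctan2(M[1,1],M[0,1])))
snap('side','s20');i=load('s20')['img'][20:230,200:420,::-1];cv2.imwrite('pics/s20c.png',cv2.resize(i,None,fx=2.8,fy=2.8,interpolation=cv2.INTER_CUBIC))
E
```

```text
t: 22.8
tcp_pos: [0.5525, -0.2544, 0.3338]
tool_rot: [-0.024, 0.708, 0.027, 0.706]
force: [-0.8, 0.4, -2.6]
finger_gap: 0.339
t: 23.3
tcp_pos: [0.5534, -0.2534, 0.3167]
tool_rot: [-0.027, 0.706, 0.027, 0.707]
force: [-0.4, 0.8, -2.3]
finger_gap: 0.342
23.35 [ 553.452 -253.706  316.928] [-1.082  0.244 -1.793] [ 0.015  0.064 -0.018] 0.3398016689242512 [-0.613  0.444  1.403  0.     1.294 -2.26 ]
94.34553608785406
```

View pics/w20.png

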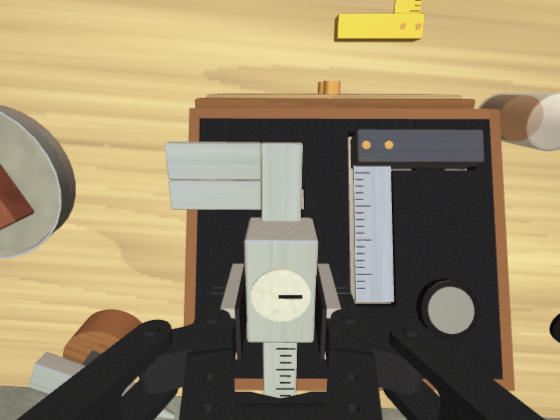

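View pics/s20c.png

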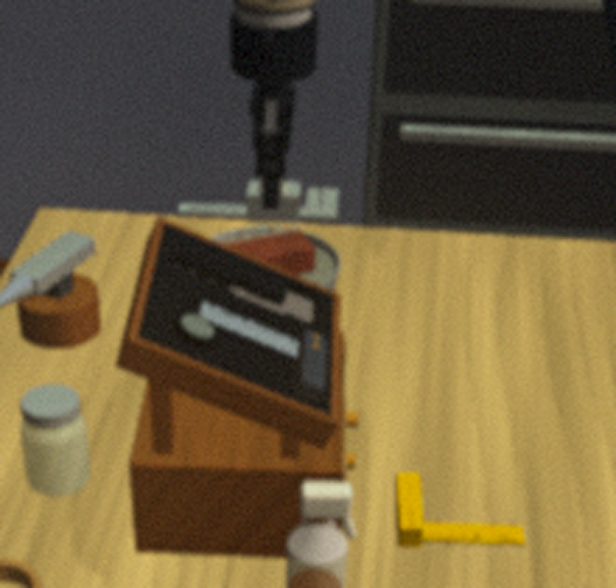

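Run:
```python
from h import *
np.set_printoptions(precision=1,suppress=True)
s=load('w20');f=np.load('/tmp/foam.npz');c,F=f['c'],f['F'];n=F[:,2];im=s['img'].astype(int)
X=(cloud(s)-c)@F*1000
for v in(130,160,230,280):
    d=im[v,:,0]-im[v,:,2]
    l=[u for u in range(215,180,-1) if d[u]>25]; r=[u for u in range(470,520) if d[u]>25]
    if l: print(v,'L',l[0],((onplane(s,l[0]+.5,v,c,n)-c)@F*1000))
    if r: print(v,'R',r[0],((onplane(s,r[0]-.5,v,c,n)-c)@F*1000))
col=215
print('low',[((onplane(s,u,v,c,n)-c)@F*1000) for u,v in((230,120),(450,119))])
# caliper points
for k,p in dict(beamL=(262.5,180),beamR=(301.5,180),beam2L=(262.5,370),beam2R=(298.5,370)).items():
    print(k,(onz(s,*p,.3168-.028)-c)@F*1000)
for k,p in dict(headL=(246,300),headR=(317,300)).items():
    print(k,(onz(s,*p,.3168-.006)-c)@F*1000)
```

```text
130 L 199 [ -85.6 -109.6    0. ]
130 R 490 [-86.3 109.8  -0. ]
160 R 491 [-63.2 109.3  -0. ]
230 L 196 [ -10.1 -110.1   -0. ]
230 R 495 [-10.7 109.6  -0. ]
280 L 195 [  26.3 -110.    -0. ]
280 R 497 [ 25.7 109.2  -0. ]
low [array([-93.4, -86.7,  -0. ]), array([-94.7,  80.2,  -0. ])]
beamL [-28.6 -56.2 108.9]
beamR [-28.6 -39.4 108.9]
beam2L [ 65.3 -57.6  67.1]
beam2R [ 65.3 -38.7  67.1]
headL [ 21.9 -62.6 110.5]
headR [ 21.8 -33.2 110.5]
```

```bash
python3 -m crank '[0.2,0,0,-30,0, 0.2,0,0,-55,0, 0.2,0,0,-66,0, 0.2,0,0,-72,0, 0.2,0.5,0,-78,0, 0.2,1,0,-84,0, 0.2,1,0,-84,0]' 25
cat > cc.py <<'E'
from h import *
import sys
np.set_printoptions(precision=1,suppress=True)
s=snap('wrist',sys.argv[1]);t=manip.sense();print(t['t'],t['tcp_pos']*1000,t['force'],t['ft_torque'],t['finger_gap'])
f=np.load('/tmp/foam.npz');c,F=f['c'],f['F'];X=(cloud(s)-c)@F*1000
for v in range(140,400,12): print(v,X[v,272],X[v,292])
E
python3 cc.py w21
```

```text
t: 24.28
tcp_pos: [0.5536, -0.2545, 0.2332]
tool_rot: [-0.027, 0.707, 0.026, 0.706]
force: [-3.8, 0.1, 0.3]
finger_gap: 0.342
24.325 [ 554.  -254.5  233.3] [-3.2  0.8 -0.3] [0.  0.3 0. ] 0.34397056036020907
140 [-89.4 -53.9   0.6] [-89.7 -43.3  -0.1]
152 [-77.6 -53.4  21.4] [-77.5 -44.1  21.8]
164 [-72.3 -53.4  19.4] [-72. -44.  21.]
176 [-66.5 -53.4  19.8] [-66.6 -44.   19.8]
188 [-61.3 -53.4  17. ] [-61.1 -44.   18.1]
200 [-55.6 -53.4  16.9] [-55.4 -44.   18. ]
212 [-49.9 -53.4  15.9] [-49.8 -44.   17.3]
224 [-44.3 -53.4  14.5] [-44.3 -43.9  14.7]
236 [-38.3 -52.9  36. ] [-38.3 -44.6  36.2]
248 [-33.3 -52.9  35. ] [-33.3 -44.6  35.1]
260 [-28.3 -52.9  33.5] [-28.3 -44.5  33.8]
272 [-23.3 -52.9  34. ] [-23.4 -44.6  34.9]
284 [-18.4 -52.9  34.1] [-18.4 -44.5  33.8]
296 [-13.2 -52.9  31.9] [-13.1 -44.5  31.5]
308 [ -8.  -52.9  30.9] [ -8.1 -44.5  31.1]
320 [ -3.1 -52.9  30.9] [ -2.7 -44.4  29. ]
332 [  2.3 -52.9  28.9] [  2.3 -44.4  28.9]
344 [  7.3 -52.9  28.7] [  7.8 -44.4  27.1]
356 [ 20.4 -53.5   3.3] [ 20.7 -43.5   2.1]
368 [ 26.5 -53.5   1.9] [ 26.5 -43.6   2. ]
380 [ 32.7 -53.5   0.8] [ 32.5 -43.5   1.3]
392 [ 39.1 -53.5  -0.8] [ 38.8 -43.5  -0.3]
```

View pics/w21.png

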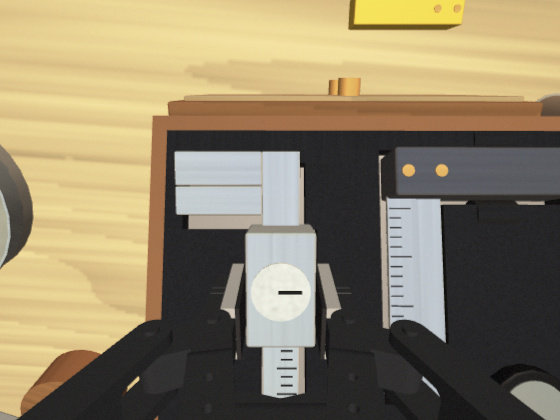

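```bash
python3 -m crank '[0.2,1.2,0.1,-4,0, 0.2,2.6,0.2,-8,0, 0.2,4,0.3,-12,0, 0.2,4.5,0.3,-14,0, 0.2,4.5,0.3,-14,0]' 25
python3 cc.py w22
```

```text
t: 24.95
tcp_pos: [0.557, -0.2534, 0.2241]
tool_rot: [-0.027, 0.707, 0.026, 0.706]
force: [-14.8, 5.4, 29.3]
finger_gap: 0.346
25.0 [ 557.  -253.4  224.1] [-16.8   4.5  27.9] [ 0.6  2.3 -0.2] 0.33947227002440955
140 [-87.4 -52.9   0.1] [-87.5 -42.8  -0.1]
152 [-81.6 -52.9  -1.3] [-81.5 -42.8  -0.9]
164 [-74.2 -52.7   4.1] [-74.1 -43.    4.7]
176 [-68.1 -52.7   5.1] [-68.3 -43.    4.5]
188 [-62.5 -52.7   3.8] [-62.4 -43.    4.2]
200 [-56.5 -52.6   4.3] [-56.7 -42.9   3.1]
212 [-50.9 -52.7   1.6] [-50.8 -43.    3.7]
224 [-45.  -52.6   2.9] [-45.  -43.    3.4]
236 [-38.9 -52.1  24.4] [-38.9 -43.7  25.2]
248 [-33.9 -52.1  24. ] [-33.9 -43.6  23.3]
260 [-28.8 -52.1  23.2] [-28.9 -43.7  24.9]
272 [-24.  -52.   25.1] [-23.8 -43.6  22.9]
284 [-18.9 -52.   23.7] [-19.  -43.7  24.2]
296 [-14.1 -52.   24.2] [-13.9 -43.6  23.1]
308 [ -8.9 -52.   22.4] [ -8.9 -43.6  22.3]
320 [ -3.8 -52.   21.7] [ -3.9 -43.6  21.9]
332 [  1.3 -52.   21. ] [  1.3 -43.6  20.7]
344 [  6.5 -52.   19.9] [  6.  -43.6  21.4]
356 [ 18.  -52.4  -0.9] [ 18.4 -42.8  -2.5]
368 [ 24.  -52.4  -2.3] [ 23.9 -42.8  -2.2]
380 [ 30.  -52.4  -3.5] [ 29.5 -42.8  -2.2]
392 [ 35.6 -52.4  -3.6] [ 35.6 -42.8  -3.8]
```

View pics/w22.png

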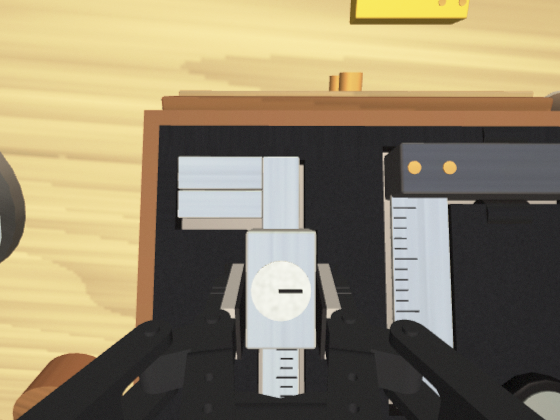

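```bash
python3 -m crank '[0.2,0,0,5,0, 0.2,3,0,5,0, 0.2,3.5,0,4,0, 0.2,3.5,0,2,0, 0.2,3.5,0,2,0]' 25
python3 cc.py w23
```

```text
t: 25.62
tcp_pos: [0.5607, -0.2531, 0.2214]
tool_rot: [-0.026, 0.708, 0.027, 0.705]
force: [-8.7, 1.1, 7.5]
finger_gap: 0.341
25.675 [ 560.7 -253.   221.4] [-9.1  1.6  6.5] [ 0.3  1.  -0. ] 0.3405647767033167
140 [-84.1 -52.6  -0.5] [-84.2 -42.8  -0.5]
152 [-78.  -52.6  -0.2] [-78.1 -42.8  -0.5]
164 [-72.3 -52.6  -1.5] [-72.  -42.8   0.2]
176 [-66.4 -52.6  -1.9] [-66.4 -42.8  -1.5]
188 [-60.4 -52.5  -1.2] [-60.4 -42.8  -1.6]
200 [-54.5 -52.5  -1.4] [-54.7 -42.7  -2.8]
212 [-48.7 -52.5  -3. ] [-48.6 -42.8  -1.3]
224 [-42.8 -52.5  -2.1] [-42.8 -42.8  -2.3]
236 [-36.7 -52.   18.6] [-36.7 -43.6  19.4]
248 [-31.6 -52.   19.9] [-31.6 -43.6  19.7]
260 [-26.5 -52.   17.4] [-26.5 -43.5  18.2]
272 [-21.6 -52.   20.2] [-21.5 -43.6  18.9]
284 [-16.8 -51.9  20.6] [-16.7 -43.6  20.3]
296 [-11.7 -52.   19.3] [-11.7 -43.6  19.5]
308 [ -6.9 -51.9  20. ] [ -6.9 -43.6  20.1]
320 [ -1.5 -52.   17.6] [ -1.7 -43.6  18.2]
332 [  3.5 -51.9  17.3] [  3.2 -43.6  18.4]
344 [  8.1 -51.9  18. ] [  7.9 -43.6  18.6]
356 [ 20.4 -52.4  -5.6] [ 20.5 -42.8  -5.8]
368 [ 25.7 -52.3  -4.9] [ 25.9 -42.8  -5.5]
380 [ 31.1 -52.3  -4.5] [ 31.1 -42.8  -4.7]
392 [ 36.8 -52.3  -5.1] [ 37.  -42.8  -5.8]
```

View pics/w23.png

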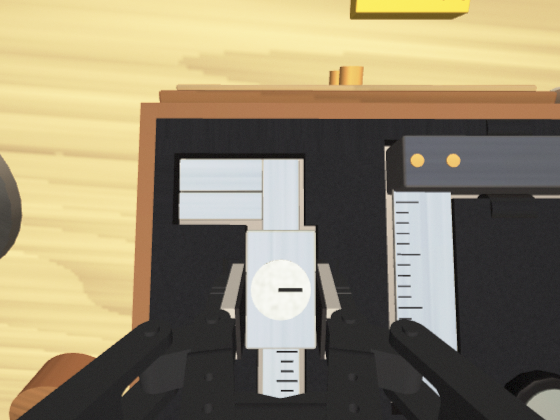

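```bash
python3 -m crank '[0.6,0,0,1,0, 0.6,0,0,2,0, 0.6,0,0,15,0, 0.5,-5,0,50,0, 0,-13.5,-1,50,0, 0,-13.5,-1,50,0,0,-13.5,-1,35,0, 0,-13.5,-1,20,0, 0,-12.5,-1,14,0,0,-12.5,-1,14,0]' 25; python3 -m crank '[0,1,0,-2.5,0, 0,2,0,-5,0,0,2,0,-5,0]'
```

```text
t: 26.92
tcp_pos: [0.5485, -0.2541, 0.2333]
tool_rot: [-0.026, 0.708, 0.027, 0.705]
force: [-2.8, 0.7, 1.1]
finger_gap: -0.001
t: 27.3
tcp_pos: [0.5488, -0.2541, 0.2327]
tool_rot: [-0.027, 0.709, 0.027, 0.704]
force: [-12.8, 2.9, 23.3]
finger_gap: 0.001
```

```bash
python3 -m crank '[0,-3,0,10,0, 0,-15,0,50,0, 0,-30,0,80,0,0,-30,0,80,0,0,-30,0,80,0]'
python3 - <<'E'
from h import *
np.set_printoptions(precision=1,suppress=True)
s=snap('wrist','w24');t=manip.sense();print(t['t'],t['tcp_pos'],t['force'])
E
```

```text
t: 27.92
tcp_pos: [0.5217, -0.2546, 0.3084]
tool_rot: [-0.026, 0.707, 0.027, 0.706]
force: [-0.7, -0.5, 0.2]
finger_gap: 0.001
27.975 [ 0.5 -0.3  0.3] [-0.2 -0.3  0.2]
```

View pics/w24.png

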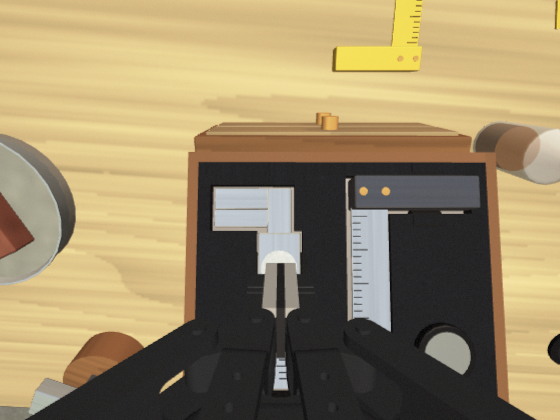

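```bash
cat > cal.py <<'E'
from h import *
import sys
np.set_printoptions(precision=1,suppress=True)
s=load(sys.argv[1]);f=np.load('/tmp/foam.npz');c,F=f['c'],f['F'];X=(cloud(s)-c)@F*1000
def st(n,x0,x1,y0,y1):
    m=(X[...,0]>x0)&(X[...,0]<x1)&(X[...,1]>y0)&(X[...,1]<y1)&(X[...,2]<40)&(X[...,2]>-20)&(s['range_z']>0)
    P=X[m]
    if len(P)>20:
        A=np.c_[P[:,:2]-P[:,:2].mean(0),np.ones(len(P))];k=np.linalg.lstsq(A,P[:,2],rcond=None)[0]
        print(n,len(P),'z med %.1f'%np.median(P[:,2]),'tilt deg',np.degrees(k[:2]))
    else: print(n,len(P))
st('head',-36,6,-60,-36);st('head low part',-37,-24,-60,-36); st('jaw',-72,-48,-92,-62);st('beam low',-70,-46,-54,-42);st('beam up',20,70,-54,-42)
st('square stock',-78,-62,10,90);st('blade',-50,35,9,29);st('face',-90,-84,-90,-20);st('face2',-30,30,50,60)
E
python3 cal.py w24; python3 cal.py w23
```

```text
head 875 z med 16.4 tilt deg [4.  0.1]
head low part 653 z med 16.1 tilt deg [ 3.7 -0.2]
jaw 1194 z med -6.0 tilt deg [ 0.1 -0. ]
beam low 464 z med -6.1 tilt deg [ 0.  -0.1]
beam up 264 z med -6.0 tilt deg [-0.8 -1. ]
square stock 2444 z med 15.0 tilt deg [-0.2 -0.1]
blade 2685 z med -0.1 tilt deg [-0.2 -0.3]
face 678 z med -0.1 tilt deg [-4.4 -0. ]
face2 1137 z med 0.0 tilt deg [1.5 5.3]
head 5779 z med 19.3 tilt deg [-1.7  0.1]
head low part 1737 z med 19.3 tilt deg [0.1 0.2]
jaw 2967 z med -2.0 tilt deg [-1.8  0.1]
beam low 1177 z med -2.0 tilt deg [-2.1 -0. ]
beam up 1012 z med -4.6 tilt deg [-2.2  0.6]
square stock 5197 z med 15.0 tilt deg [-0.3 -0.2]
blade 5058 z med -0.1 tilt deg [-0.2  1.8]
face 1690 z med 0.0 tilt deg [-0.5 -0.1]
face2 2953 z med 0.0 tilt deg [2.  7.1]
```

Both tools read home: jaws and beam at -6.0, head about 16.2, stock 15.0 and blade -0.1 mm. I'll retreat and take a last look.

```bash
python3 -m crank '[0,-20,0,40,0, 0,-40,0,80,0,0,-60,-40,90,0,0,-60,-90,90,0,0,-60,-90,90,0,0,-60,-90,90,0]'
python3 - <<'E'
from h import *
s=snap('wrist','w25');snap('scene','c25');snap('side','s25');t=manip.sense();print(t['t'],t['tcp_pos'],t['force'],t['qd'])
a=np.hstack([load('c25')['img'],load('s25')['img']])[:,:,::-1];cv2.imwrite('pics/fin.png',cv2.resize(a,(800,300)))
for k in('scene','side'):
    d=cv2.absdiff(load({'scene':'c25','side':'s25'}[k])['img'],load(k+'0')['img']).max(2);
    print(k,[cv2.boundingRect(c) for c in cv2.findContours((cv2.medianBlur(d,5)>40).astype(np.uint8),0,2)[0] if cv2.contourArea(c)>15])
E
python3 cal.py w25
```

```text
t: 28.72
tcp_pos: [0.4615, -0.3443, 0.3976]
tool_rot: [-0.025, 0.707, 0.028, 0.706]
force: [-0.6, -0.1, -0.8]
finger_gap: -0.001
28.875 [ 0.46183949 -0.34351998  0.39874453] [ 0.12395176  0.70013838 -0.03135894] [ 0.00275184 -0.00729027 -0.0066872  -0.00055522  0.00197701 -0.00076344]
scene [(325, 271, 37, 17), (346, 266, 13, 6), (303, 251, 35, 44), (178, 174, 24, 8), (199, 167, 31, 11), (158, 163, 22, 12), (358, 90, 38, 49), (279, 73, 45, 62), (341, 72, 12, 14), (320, 46, 16, 8), (341, 41, 48, 41), (131, 25, 21, 11), (358, 24, 10, 5), (258, 24, 58, 46), (340, 23, 17, 8), (349, 14, 18, 7), (151, 7, 6, 12), (298, 6, 23, 35), (347, 0, 15, 4), (246, 0, 17, 5)]
side [(242, 269, 65, 61), (509, 184, 25, 15), (532, 156, 23, 25), (310, 140, 5, 6), (272, 128, 41, 35), (442, 117, 8, 21), (285, 115, 28, 19), (264, 114, 19, 9), (410, 104, 102, 138), (413, 67, 15, 7), (462, 42, 6, 7), (405, 17, 21, 7), (437, 15, 14, 33), (445, 12, 20, 15), (439, 2, 5, 12), (500, 0, 13, 49), (435, 0, 87, 177)]
head 998 z med 16.4 tilt deg [-0.  -0.1]
head low part 304 z med 16.0 tilt deg [ 3.5 -0.3]
jaw 613 z med -6.2 tilt deg [ 0.2 -0. ]
beam low 245 z med -6.1 tilt deg [-0.6  0.4]
beam up 19
square stock 1247 z med 15.0 tilt deg [-0.5 -0. ]
blade 1616 z med -0.2 tilt deg [-0.1  5.1]
face 324 z med -0.0 tilt deg [0.8 0.1]
face2 578 z med -0.0 tilt deg [1.3 4.9]
```

View pics/w25.png

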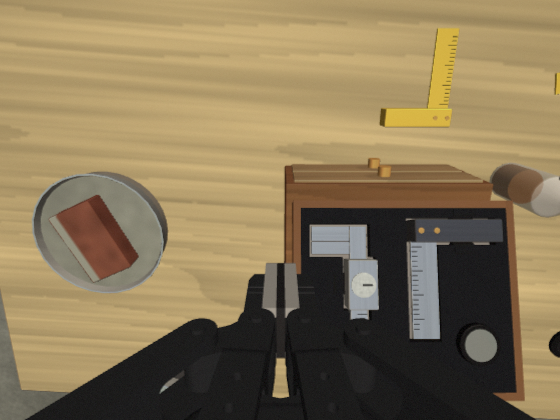

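View pics/fin.png

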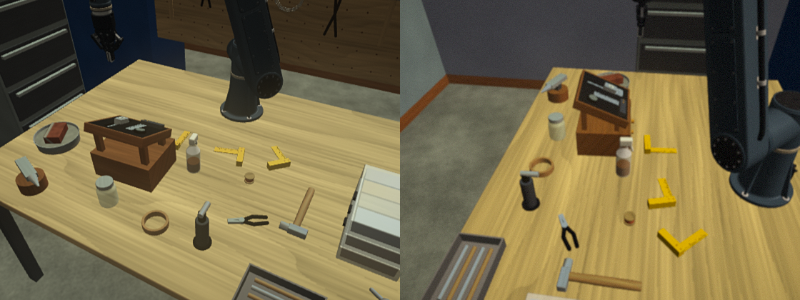

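Both tools are seated: the caliper head is at (363,285) and the square's stock at (458,230). Image changes show only in the foam, where the tools lay, and at the arm, so nothing else has moved.

```bash
python3 -c "
from station import workorder
print(workorder.sign_off())"
```

```text
the job is handed in; nothing more can be done
None
```

The square, then the caliper, are both pressed home in the foam insert and let go. The job was handed in at about 29 s, with the robot clear of everything.

**Last checks (depth, in the foam's frame):**

| Part | Measured height | Expected |
|---|---|---|
| Square's stock top | 15.0 mm | 15 mm |
| Square's blade | about -0.1 mm | 0 mm |
| Caliper's jaws and beam | about -6.1 mm | -6 mm |
| Caliper's head | about 16.2 mm | 16 mm |

- **Tilt:** the larger surfaces read within about half a degree of flat. Some small or edge-cut patches fitted at up to 5°, on untouched foam too, so I took those as noise.
- **Caliper beam:** its upper end had too few points in the last picture to check; the picture before it gave -6.0 mm.
- **Other things on the bench:** comparing the first and last pictures shows changes only where the two tools lay, in the foam, and at the arm.

**What went wrong on the way:**
- **Square, entry:** its blade first caught on the face just past the pocket, so I backed off and went in again.
- **Square, release:** it then lay about 4.5 mm too low and 3 mm to one side, so I nudged it in with closed fingers.
- **Square, pressing:** the push reached 49 N, mostly straight down on the seated tool. That is more than the 3 to 10 N needed, but it came from the fingertips and stayed under the wrist limit.
- **Caliper:** it caught on the low rim at about 29 N and was freed by a small lift and shift; the final push reached about 23 N.

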